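Set up the gel caster

ROBOT

A 6-joint arm with a two-finger parallel gripper is mounted at the origin on the work surface. World frame = base frame: x ahead of the robot, y to its left, z up, the work surface at z = 0. Lengths are in m, angles in rad, forces in N, time in s.
With the tool pointing down it reaches from about 0.375 to 0.975 m from the base axis. Payload 3.8 kg.
Tool frame: the origin (TCP) lies on the centre line of the jaws, within the pads' length; the fingertips stand 8 mm ahead of it and the grasp point (between the pads) lies 11 mm behind it; z points along the fingers, y is the direction in which the jaws open and shut (so a half turn about z gives the same grasp; the last joint's range is limited). The gripper opens to 85 mm and grips with 20 to 120 N. Pads are 22 mm wide; open, the fingers measure 114 mm over their backs; the gripper's body (76 mm by 85 mm) begins 54 mm behind the grasp point. The pads swing forward as they close: fully open they stand 13 mm farther back than shut.
Start: joints at [1.307, 0.264, 1.604, -0, 1.274, -0.037], TCP at [0.152, 0.658, 0.239] pointing down, gripper open.
Joint ranges: [-2.63, 2.63], [-0.94, 2.18], [0.31, 2.57], [-1.31, 4.45], [0, 2.66], [-2.55, 2.55]. Speed limits (rad/s): [2.57, 2.57, 3.14, 3.14, 3.14, 3.14].

INTERFACE

Orientations are given as a rotation vector (axis times angle).
In Python, from workcell import * gives the robot as it stands.
- The arm moves only by the tool play_rows, never from a script. Its arguments are lists of equal length, an entry for each row: "slide": the shift along the tool's x, y, z in cm, a list of three; "delta_rot": the turn, a rotation vector about the tool's x, y, z in rad, a list of three. In form: {"slide": [[x, y, z], ...], "delta_rot": [[wx, wy, wz], ...]}. A call has 1 to 12 rows; each row is the pose to reach, as a shift and turn from the pose measured when the call began, along the tool's axes at that moment; what a row does not reach only later rows make up. A row lasts 1/12 s, in which the tool goes at most 41.7 mm and 7.16 degrees, less where a joint would pass 70% of its speed; a pose out of reach is approached as far as the arm can. A call with a gripper value outside its range is refused whole. "hand" is the opening, from 0 (shut) to 1 (fully open), set as the call begins (left out, the last holds). The fingers move at their own pace and stop on an object; "force" is the grip in N (left out, the last holds). Time passes only in rows, so rows that repeat a pose let the fingers close. It gives the time, the measured TCP pose, the force and the opening at its end, in the units of the state.
- read_state(): the state, without advancing time (a new reading comes with each control period).
- read_camera(name): name is "scene" or "top"; returns a dict with "image" (480x640x3 uint8, red, green, blue), "depth" (480x640 float32, m along the optical axis (not along the pixel's ray), 0 where there is no reading), "fovy" (degrees; the focal length in pixels is half the picture's height over the tangent of half this angle, whatever the lens; pixels are square), "cx", "cy" (the principal point, pixels), "world_from_camera" (4x4, takes a point from camera to world coordinates). Camera axes: x right, y up, looking along -z (the intrinsics and any distortion apply to the point x, -y, -z); pixel columns grow to the right and rows downward; lengths in m; the calibration is good to about 2 mm. A picture is of the moment at which its call begins.
- finish_job(): hands the job in, once; it reports no verdict.
Trained networks look in a picture, given as the dict that the camera call returned (one of the last four; its "shot" number tells which), for a name from the list of things; names that differ only in an ending like _2 or _b are one class to them, and where a whole thing is asked for, a point or a joint stands for the part that bears it (a point fixed in the world has none). Each returns a list of dicts, best first, with "conf" (0 to 1); they miss things now and then, are a little off and sometimes report something else, mostly with a low value. They report only what shows in the picture. A call takes as long as a camera call. They do not tell look-alikes from the thing itself.
- spot_in(target, picture): "bbox" ([centre column, centre row, width, height] in pixels, round what is visible of it).
- landmark_of(target, picture): "at" ([column, row] in pixels: a listed point, or the origin of a listed thing).
The state is a dict: "time": time; "q": joint angles; "joint_vel": joint speeds; "joint_torque": joint torques, N m; "tool_pos": TCP position; "tcp_rot": TCP orientation; "wrist_force": force on the tool from outside, world axes, zero at the start; "torque": the same for the moment, N m; "width": opening from 0.0 (shut) to 1.0 (fully open).
Only numpy, scipy, OpenCV 4.12 (cv2) and the standard library are available. Lean on these libraries where they do the work, as an engineer would, in place of code of your own. Each camera call takes 0.05 s, during which the arm holds its last target.

TASK

Get the gel caster ready for pouring: take the short gel tray out of the drying rack, lay it flat on the bench and let go, then take it again by its two side walls and put it down centrally on the caster's floor between the two end walls, open side up. Turn the cam lever only until the black foam strip is snug against the tray, lightly pressed but not crushed, then put the eight-toothed comb teeth down into the tray's end slots. Leave everything else as it stands and let go of everything.

Things in the scene. Friction and masses are not known exactly. Their poses are not given: they have to be found in the camera images.
- tray: the short gel tray, white plastic, 45 g: a channel 60 mm wide (x), 70 long (y), 24 high (z, open side up); floor and two side walls 5 mm thick, ends open. Origin: centre of the underside. It starts in the drying rack, standing on its +x side wall: y level, open side (+z) looking sideways, its -x side wall on top, 68 mm above the bench; there it can be gripped across its 24 mm thickness
- end_slots (a point): point midway between the short tray's two end slots, level with the side walls' top edge; tray axes. The slots are cut across both side walls, 7 mm wide, 12 mm deep, centred 10 mm from the tray's -y end (y = -25 mm). The like middle slots, at y = +10 mm, stay empty
- caster: the gel caster, fixed: a grey plate 104 (x) by 184 mm (y), its floor 12 mm above the bench, with an end stop at +y, a sliding wall at -y and the cam lever beyond it. Both end walls are 88 mm wide, tops 40 mm above the bench; its x sides are open, and the bench before it (-x) and between stop and rack is free. Origin: on the bench under the tray's place. The tray's y goes along the caster's y, either way round
- bed (a point): point at the middle of the tray's place, on the caster's floor; axes as the caster's
- stop_face (a point): middle of the face of the end stop that the tray comes to bear on; the stop is screwed tight wherever it was last set, and does not yield. Axes as the caster's
- gasket_face (a point): middle of the face of the black foam strip (80 mm wide, 26 mm high) on the sliding wall, opposite the stop; it moves towards the stop (+y of the caster) as the lever turns. The distance from this face to the stop's, less the tray's 70 mm, is the gap to take up: 4 to 11 mm at the start
- lever (a joint): angle of the cam lever about its upright pivot, rad: 0 open (arm towards the caster's -x) to 1.9; it grows counter-clockwise seen from above (the arm swings towards the caster's -y). The eccentric moves the sliding wall 8.6 mm per rad. The lever is stiff (0.25 N m) and stays where it is left
- lever_hinge (a point): point on the lever's pivot axis at the height of the arm's middle; its x axis points from the arm's tip back to the pivot
- lever_grip (a point): point on the lever's arm, 70 mm from the pivot, at the middle of its section; the arm is a level aluminium bar 12 mm wide and 14 mm high, its middle 41 mm above the bench, and ends 92 mm from the pivot. Axes turn with the lever; x points back to the pivot
- gasket (a joint): how far the foam strip is pressed in, m: 0 free, 0.006 wholly crushed; it presses back with 6 N per mm. Snug means about 0.5 to 3 mm
- comb: the eight-toothed comb, grey plastic, 30 g: a grip bar 70 mm long (x), 10 thick (y), 26 high; below it a blade 58 mm wide, 4.5 thick, 10 deep for the slots; teeth to 17 mm below the bar. Origin: middle of the bar's underside, which rests on the tray's side walls when home. Starts hanging teeth down in the comb stand, bar underside 38 mm above the bench. Either way round fits
- rack: the drying rack, fixed: a grey foot 200 (x) by 120 mm (y), 8 mm thick, with wire hoops 43 mm high either side of its two places, at x = -40 and +40 mm; a tray stands there with its y along the rack's y and its open side to the rack's +x. Origin: middle of the underside
- prep_comb: the one-toothed comb, with a lower grip bar (14 mm), in the other place of the comb stand, 60 mm away; stays there
- long_tray: the long gel tray (100 mm), standing in the other place of the drying rack, 80 mm away; stays there
- petri: glass dish with maize grains, 90 mm across, 15 mm high; a bystander
- beaker: empty glass beaker, 68 mm across, 85 mm high; a bystander
- dropper: small brown dropper bottle, 75 mm high; a bystander
- slide_box: small box of slides, 87 x 36 x 31 mm; a bystander
- forceps: steel forceps lying flat, 115 mm long; a bystander
Mind the look-alikes: they are no part of the job. Leave any brown or pink look-alike of the tray alone.

How it is judged:
By the outcome, as a careful person would: the job done as asked, in the order asked, and still so for the second after the job is handed in, with the robot touching nothing.
It also fails if it takes over 72 s, if anything falls off the work surface, if the arm or the gripper's body presses on something with over 40 N, if the wrist force passes 120 N, or if a joint passes its speed limit or range.

## Working session

There is one attempt and no reset: what is moved stays moved. The work goes in short steps, Python scripts to look and compute and a tool call to move; the robot and the scene stay as the last step left them, time stands still between calls to the robot, and variables do not carry over. Pictures are saved under pics/ and viewed, and the job is handed in when it is done.

Besides the shell and the picture viewer there is one more tool, called as a command line: name --argument value ..., lists and objects as JSON in quotes. play_rows: Moves the arm, as the interface text tells. Its arguments: {"type":"object","properties":{"slide":{"type":"array"},"delta_rot":{"type":"array"},"hand":{"type":"number"},"force":{"type":"number"}},"required":["slide","delta_rot"]}

```bash
ls; mkdir -p pics; cat > h.py <<'E'
from workcell import *
import numpy as np, cv2
from scipy.spatial.transform import Rotation as R
def save(p,name,crop=None,scale=1):
    im=p["image"]
    if crop: im=im[crop[1]:crop[3],crop[0]:crop[2]]
    im=cv2.resize(im,None,fx=scale,fy=scale,interpolation=cv2.INTER_CUBIC)
    cv2.imwrite("pics/"+name,im[:,:,::-1])
def f(p): return 240/np.tan(np.radians(p["fovy"])/2)
def px2w(p,u,v,d):
    F=f(p); c=np.array([(u-p["cx"])/F*d,-(v-p["cy"])/F*d,-d,1]); return (p["world_from_camera"]@c)[:3]
def atz(p,u,v,z):
    o=p["world_from_camera"][:3,3]; q=px2w(p,u,v,1.0); r=q-o; return o+r*(z-o[2])/r[2]
def proj(p,X):
    c=np.linalg.inv(p["world_from_camera"])@np.append(X,1); F=f(p)
    return np.array([p["cx"]+F*c[0]/-c[2],p["cy"]-F*c[1]/-c[2]])
E
python3 - <<'E'
from h import *
s=read_state(); print({k:np.round(v,3) for k,v in s.items()})
for n in ["scene","top"]:
    p=read_camera(n); save(p,n+"0.png"); print(n,p.keys(),p["fovy"],p["cx"],p["cy"],np.round(p["world_from_camera"],3).tolist())
    d=p["depth"]; print(d.min(),d.max(),(d==0).mean())
    for t in ["tray","end_slots","caster","bed","stop_face","gasket_face","lever_hinge","lever_grip","comb","rack","prep_comb","long_tray"]:
        print(t,[(np.round(r["at"],1).tolist(),round(r["conf"],2)) for r in landmark_of(t,p)][:4])
E
```

```text
pics
{'time': np.float64(0.0), 'q': array([ 1.307,  0.265,  1.605,  0.   ,  1.274, -0.037]), 'joint_vel': array([ 0.003, -0.002,  0.001,  0.001, -0.002, -0.   ]), 'joint_torque': array([ 2.0000e-03, -5.1511e+01, -3.6732e+01,  0.0000e+00,  1.3000e-02,
       -0.0000e+00]), 'tool_pos': array([0.152, 0.657, 0.238]), 'tcp_rot': array([-0.355, -3.121,  0.004]), 'wrist_force': array([0.409, 0.043, 0.46 ]), 'torque': array([-0.03 , -0.004,  0.025]), 'width': np.float64(1.0)}
scene dict_keys(['image', 'depth', 'fovy', 'cx', 'cy', 'world_from_camera', 'shot']) 49.83708100956625 326.2491860181056 233.57350895860122 [[0.569, -0.59, 0.573, 1.33], [0.822, 0.415, -0.389, -0.528], [-0.008, 0.692, 0.722, 1.032], [0.0, 0.0, 0.0, 1.0]]
0.0 3.9996076 0.004303385416666666
tray [([345.1, 191.7], 0.81), ([400.5, 144.0], 0.69), ([367.5, 155.7], 0.68), ([405.6, 173.6], 0.63)]
end_slots [([402.5, 185.2], 0.82), ([403.6, 143.1], 0.74), ([340.3, 195.8], 0.61), ([358.5, 157.2], 0.59)]
caster [([336.0, 258.3], 0.7)]
bed []
stop_face [([346.7, 244.7], 0.8), ([332.6, 253.4], 0.34)]
gasket_face [([320.6, 260.2], 0.
[... 426 characters left out ...]
0.995, -0.095, 0.454], [-1.0, 0.013, -0.004, 0.01], [-0.003, 0.096, 0.995, 1.305], [0.0, 0.0, 0.0, 1.0]]
0.0 2.158044 0.004072265625
tray [([112.4, 331.1], 0.71), ([160.1, 353.4], 0.65), ([151.5, 280.1], 0.63)]
end_slots [([96.4, 344.8], 0.97), ([176.7, 352.5], 0.92), ([256.2, 298.2], 0.64), ([166.0, 267.4], 0.57)]
caster [([320.0, 230.2], 0.64)]
bed [([321.5, 227.3], 0.87), ([482.3, 275.7], 0.73), ([160.8, 254.8], 0.45)]
stop_face [([299.9, 220.5], 0.64)]
gasket_face [([336.1, 228.9], 0.6), ([402.1, 321.0], 0.57)]
lever_hinge [([348.3, 227.9], 0.9)]
lever_grip [([357.0, 263.4], 0.93)]
comb [([513.5, 273.1], 0.84)]
rack [([159.5, 254.2], 0.71)]
prep_comb []
long_tray [([151.2, 242.6], 0.84)]
```

View pics/scene0.png

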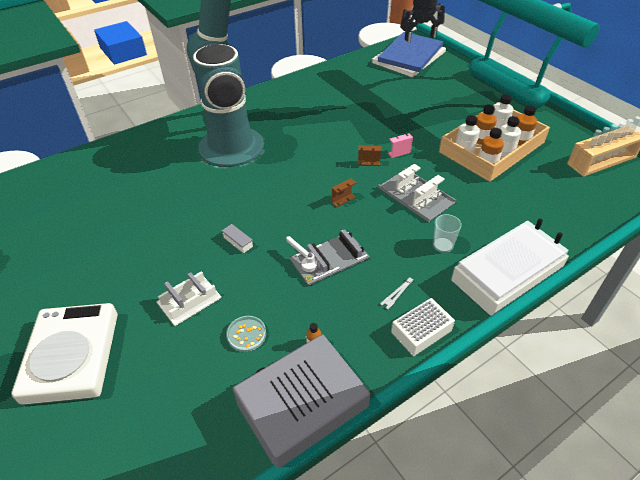

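View pics/top0.png

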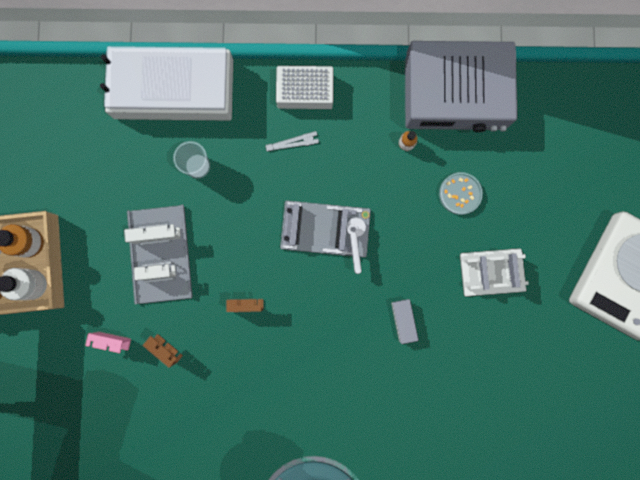

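Candidates for the tray in the top view are the white pieces in the rack at (153,233) and (157,271), the brown ones at (244,305) and (162,350), and the pink one at (108,343). The white piece at (157,271) looks shorter, so I'll check it in a crop.

```bash
python3 - <<'E'
from h import *
p=read_camera("top")
save(p,"top_rack.png",(110,190,210,310),5)
save(p,"top_cast.png",(260,180,400,290),5)
save(p,"top_comb.png",(440,230,540,310),6)
np.save("top0.npy",p,allow_pickle=True)
p=read_camera("scene")
save(p,"sc_rack.png",(370,150,470,230),6)
save(p,"sc_cast.png",(270,210,390,300),6)
save(p,"sc_comb.png",(140,260,240,330),6)
np.save("sc0.npy",p,allow_pickle=True)
E
```

```text
(no output)
```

View pics/top_rack.png

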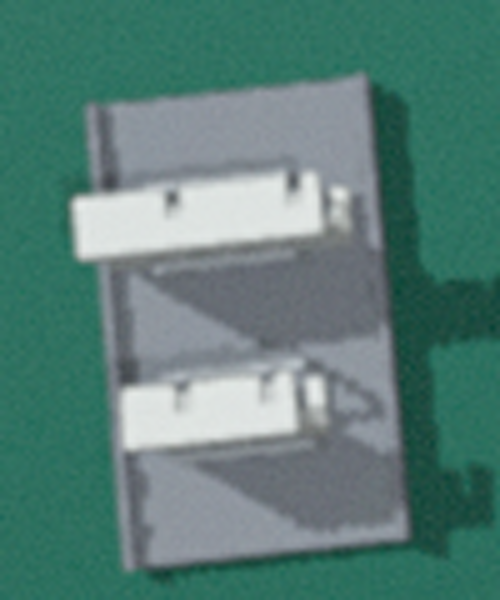

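View pics/top_cast.png

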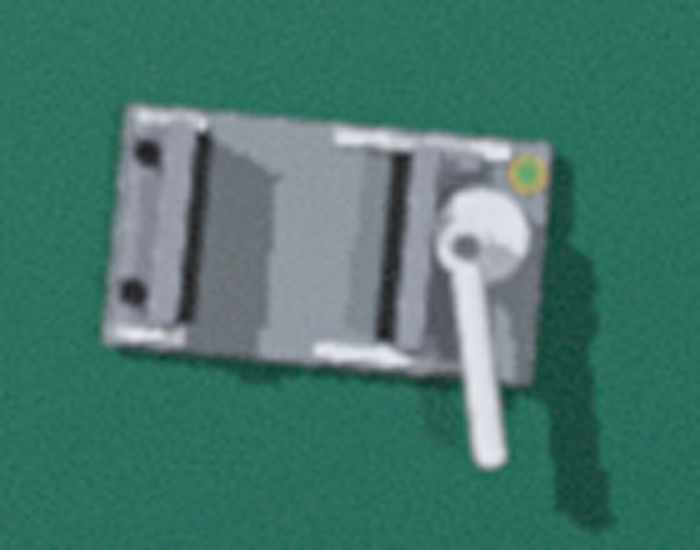

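View pics/top_comb.png

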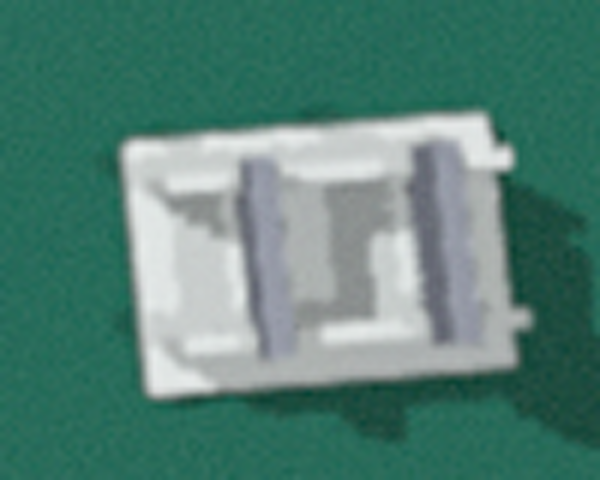

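View pics/sc_rack.png

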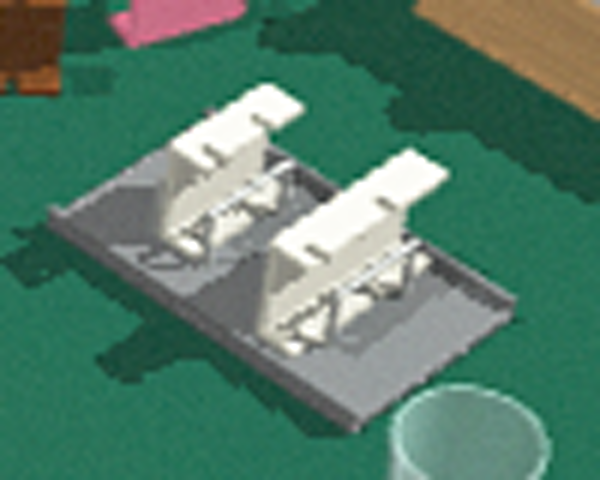

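View pics/sc_cast.png

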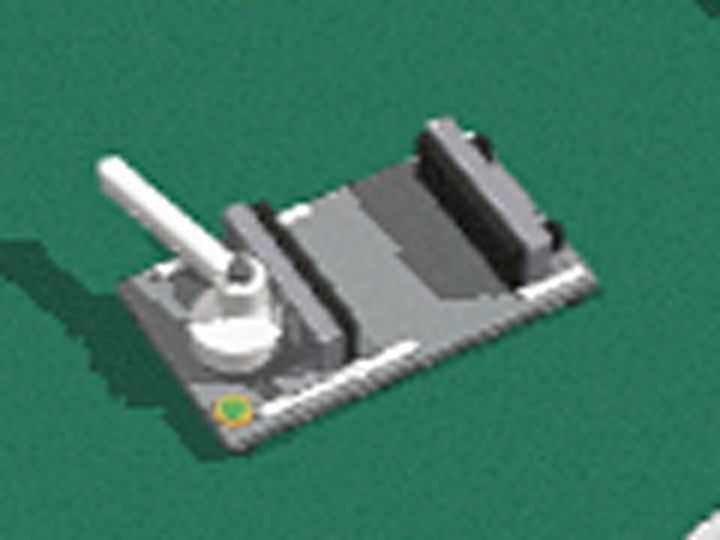

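View pics/sc_comb.png

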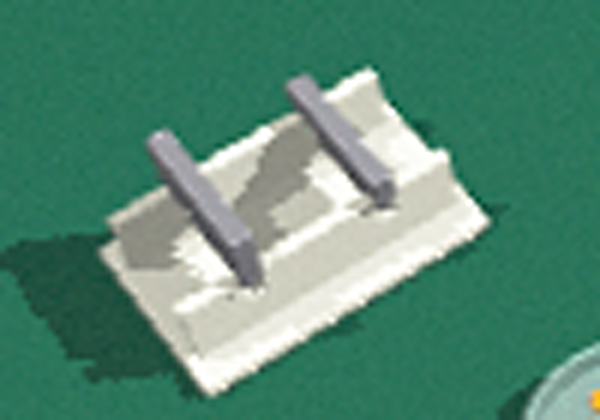

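The short tray is the lower white piece in the rack, at top (152,272). Its length is about 36 px against about 50 px for the long tray, and its end slot is on the right, towards world -y. The comb with the high bar is at top (513,270) and scene (175,298). Next I measure everything metrically from depth in both views.

```bash
cat >> h.py <<'E'
def cloud(p):
    d=p["depth"]; v,u=np.mgrid[0:480,0:640]; F=f(p)
    c=np.stack([(u-p["cx"])/F*d,-(v-p["cy"])/F*d,-d,np.ones_like(d)],-1)
    w=(c@p["world_from_camera"].T)[...,:3]; w[d==0]=np.nan
    return w
E
python3 - <<'E'
from h import *
P={n:np.load(n+"0.npy",allow_pickle=True).item() for n in ["top","sc"]}
for n,p in P.items():
    W=cloud(p)
    def stat(x0,x1,y0,y1,z0,z1):
        m=(W[...,0]>x0)&(W[...,0]<x1)&(W[...,1]>y0)&(W[...,1]<y1)&(W[...,2]>z0)&(W[...,2]<z1); return W[m]
    print(n)
    b=stat(.3,.7,-.4,.4,-.03,.02); 
    A=np.c_[b[:,:2],np.ones(len(b))]; c=np.linalg.lstsq(A,b[:,2],rcond=None)[0]; print("bench",c,np.std(b[:,2]-A@c), np.median(b[:,2]))
p=P["top"]
for nm,(u,v) in dict(shorttray=(152,272),longtray=(151,233),comb=(513,270),stand=(490,270),stop=(296,225),bed=(318,229),gask=(339,229),knob=(355,228),lever=(357,260),brown=(244,305),rackfoot=(160,250)).items():
    W=cloud(p); print(nm,np.round(np.nanmedian(W[v-1:v+2,u-1:u+2].reshape(-1,3),0),4))
E
```

```text
top
bench [ 0.00587953  0.00099928 -0.00167893] 0.004294804985995033 0.0004550364798971973
sc
bench [ 0.00500341  0.00144998 -0.00017913] 0.0043717961320330415 0.0012988536109721505
shorttray [0.4931 0.3344 0.066 ]
longtray [0.5726 0.3393 0.0676]
comb [ 0.507  -0.404   0.0617]
stand [ 0.5087 -0.372   0.0081]
stop [0.5964 0.0428 0.0387]
bed [ 0.5915 -0.0038  0.0125]
gask [ 0.5891 -0.0476  0.0383]
knob [ 0.5907 -0.0802  0.05  ]
lever [ 0.524  -0.085   0.0481]
brown [0.4285 0.1458 0.0597]
rackfoot [0.5423 0.3348 0.0063]
```

```bash
python3 - <<'E'
from h import *
P={n:np.load(n+"0.npy",allow_pickle=True).item() for n in ["top","sc"]}
def rect(W,m):
    pts=W[m]; r=cv2.minAreaRect((pts[:,:2]*1000).astype(np.float32)); (c,s,a)=r
    if s[0]<s[1]: s=(s[1],s[0]); a-=90
    a=(a+90)%180-90
    med=np.median(pts,0)
    # PCA
    q=pts[:,:2]-pts[:,:2].mean(0); e=np.linalg.eigh(q.T@q)[1][:,1]; ang=np.degrees(np.arctan2(e[1],e[0]))
    ang=(ang)%180
    return len(pts),np.round(c,1),np.round(s,1),"long-axis deg",round(a%180,1),"pca",round(ang,1),"mean",np.round(pts.mean(0)*1000,1)
for n,p in P.items():
    W=cloud(p); X,Y,Z=W[...,0],W[...,1],W[...,2]
    def box(x,y,rx,ry,z0,z1): return (abs(X-x)<rx)&(abs(Y-y)<ry)&(Z>z0)&(Z<z1)
    print(n)
    print("tray top",rect(W,box(.494,.33,.025,.06,.06,.075)))
    print("long top",rect(W,box(.573,.335,.025,.08,.06,.075)))
    print("comb top",rect(W,box(.507,-.404,.05,.02,.057,.072)))
    print("prep top",rect(W,box(.507,-.344,.05,.02,.045,.060)))
    print("stop top",rect(W,box(.596,.043,.06,.015,.034,.046)))
    print("gask top",rect(W,box(.589,-.048,.06,.015,.034,.046)))
    print("lever top",rect(W,box(.525,-.085,.03,.03,.040,.056)))
    print("knob",rect(W,box(.59,-.082,.02,.02,.040,.06)))
    print("bed",rect(W,box(.59,0,.07,.03,.006,.018)))
    print("rackfoot",rect(W,box(.54,.334,.12,.08,.004,.012)))
    print("brown",rect(W,box(.43,.146,.04,.06,.01,.075)))
for t,h in [("stop_face",.025),("gasket_face",.025),("lever_hinge",.041),("lever_grip",.041),("bed",.012),("caster",0),("rack",0),("comb",.038)]:
    p=P["top"]
E
```

```text
top
tray top (385, array([493.4, 335.4]), array([70.8, 24.4]), 'long-axis deg', 97.2, 'pca', np.float64(96.1), 'mean', array([492.7, 335.5,  67.5]))
long top (559, array([572.6, 342.9]), array([101.8,  24.5]), 'long-axis deg', 97.0, 'pca', np.float64(96.5), 'mean', array([572.2, 343.3,  67.6]))
comb top (206, array([ 506.9, -407.9]), array([69.8, 13.2]), 'long-axis deg', 6.8, 'pca', np.float64(5.5), 'mean', array([ 506.9, -407.4,   63.6]))
prep top (191, array([ 501.7, -348.4]), array([68.8, 11.7]), 'long-axis deg', 4.6, 'pca', np.float64(5.4), 'mean', array([ 501.2, -347.9,   51.7]))
stop top (360, array([597.7,  43.4]), array([87.3, 19.1]), 'long-axis deg', 175.1, 'pca', np.float64(175.1), 'mean', array([597.8,  43.5,  39.5]))
gask top (361, array([590.2, -52.5]), array([86.9, 19.9]), 'long-axis deg', 175.0, 'pca', np.float64(176.0), 'mean', array([588.4, -52.1,  39.6]))
lever top (164, array([530. , -81.7]), array([63.3, 27.4]), 'long-axis deg', 27.8, 'pca', np.float64(9.3), 'mean', array([526.2, -83.4,  47.3]))
knob (109, array([588.8, -75.7]), array([38.2, 20.2]), 'long-axis deg
[... 1422 characters left out ...]
rray([531.9, -82.2]), array([61.5, 29. ]), 'long-axis deg', 29.6, 'pca', np.float64(10.2), 'mean', array([528.7, -84.6,  47.1]))
knob (83, array([585.9, -74.2]), array([30.2, 25.1]), 'long-axis deg', 175.2, 'pca', np.float64(13.0), 'mean', array([588.5, -77.4,  47.7]))
bed (677, array([590.,   0.]), array([121.9,  59.6]), 'long-axis deg', 179.8, 'pca', np.float64(179.9), 'mean', array([598.8,   0.6,  12.5]))
rackfoot (1129, array([539.3, 336.5]), array([234.5, 159.2]), 'long-axis deg', 2.8, 'pca', np.float64(18.0), 'mean', array([553.6, 326.2,   8.2]))
brown (309, array([428.6, 147.3]), array([76.6, 29.8]), 'long-axis deg', 92.5, 'pca', np.float64(90.4), 'mean', array([425.6, 143.7,  42.6]))
```

```bash
cat >> h.py <<'E'
def rdown(yaw_y_deg):
    """tool pointing down, tool y axis along world direction yaw_y_deg"""
    a=np.radians(yaw_y_deg); y=np.array([np.cos(a),np.sin(a),0]); z=np.array([0,0,-1.]); x=np.cross(y,z)
    return R.from_matrix(np.c_[x,y,z])
def cmd(pos,rot,s=None):
    s=s or read_state(); Rc=R.from_rotvec(s["tcp_rot"])
    sl=Rc.inv().apply(np.array(pos)-s["tool_pos"])*100; d=(Rc.inv()*rot).as_rotvec()
    return np.round(sl,2).tolist(),np.round(d,3).tolist()
def st():
    s=read_state(); print("t",round(float(s["time"]),2),"pos",np.round(s["tool_pos"]*1000,1),"F",np.round(s["wrist_force"],1),"w",round(float(s["width"]),3),"q",np.round(s["q"],2))
    M=R.from_rotvec(s["tcp_rot"]).as_matrix(); print("tool x,y,z axes",np.round(M.T,3).tolist()); return s
E
python3 - <<'E'
from h import *
s=st()
for yaw in (6.3,186.3):
    print(cmd([.4935,.3355,.15],rdown(yaw)), cmd([.4935,.3355,.054],rdown(yaw)))
E
```

```text
t 1.4 pos [151.8 657.7 239.3] F [ 0.5  0.1 -0.3] w 1.003 q [ 1.31  0.26  1.6  -0.    1.27 -0.04]
tool x,y,z axes [[-0.974, 0.225, -0.0], [0.225, 0.974, -0.0], [-0.0, -0.0, -1.0]]
([-40.54, -23.71, 8.93], [-0.0, 0.0, 1.234]) ([-40.54, -23.71, 18.53], [-0.0, 0.0, 1.234])
([-40.54, -23.71, 8.93], [-0.0, -0.0, -1.908]) ([-40.54, -23.71, 18.53], [-0.0, -0.0, -1.908])
```

play_rows --slide '[[-40.5,-23.7,8.0],[-40.5,-23.7,8.0],[-40.5,-23.7,8.0],[-40.5,-23.7,8.0],[-40.5,-23.7,8.0],[-40.5,-23.7,8.0],[-40.5,-23.7,8.0],[-40.5,-23.7,8.0],[-40.5,-23.7,8.0],[-40.5,-23.7,8.0],[-40.5,-23.7,8.0],[-40.5,-23.7,8.0]]' --delta_rot '[[0,0,1.234],[0,0,1.234],[0,0,1.234],[0,0,1.234],[0,0,1.234],[0,0,1.234],[0,0,1.234],[0,0,1.234],[0,0,1.234],[0,0,1.234],[0,0,1.234],[0,0,1.234]]' --hand 0.55 --force 40

```text
time: 2.4
tool_pos: [0.496, 0.332, 0.1586]
tcp_rot: [2.098, 2.336, -0.001]
wrist_force: [-0.9, 0.1, 0.1]
width: 0.546
```

```bash
python3 - <<'E'
from h import *
s=st()
print(cmd([.4935,.3355,.054],rdown(6.3)))
E
```

```text
t 2.4 pos [496.  332.  158.6] F [-0.9  0.1  0.1] w 0.546 q [ 0.55  0.18  1.86 -0.    1.1   0.44]
tool x,y,z axes [[-0.107, 0.994, -0.002], [0.994, 0.107, 0.001], [0.001, -0.002, -1.0]]
([0.4, -0.21, 10.45], [0.001, 0.002, -0.003])
```

play_rows --slide '[[0.4,-0.2,3.5],[0.4,-0.2,7.0],[0.4,-0.2,9.5],[0.4,-0.2,10.45],[0.4,-0.2,10.45]]' --delta_rot '[[0,0,0],[0,0,0],[0,0,0],[0,0,0],[0,0,0]]'

```text
time: 2.82
tool_pos: [0.4913, 0.334, 0.0508]
tcp_rot: [-2.1, -2.337, 0.011]
wrist_force: [-0.1, 0.0, -0.1]
width: 0.547
```

play_rows --slide '[[0,0,0],[0,0,0],[0,0,0],[0,0,0],[0,0,0],[0,0,0]]' --delta_rot '[[0,0,0],[0,0,0],[0,0,0],[0,0,0],[0,0,0],[0,0,0]]' --hand 0.1 --force 40

```text
time: 3.32
tool_pos: [0.4923, 0.3347, 0.0524]
tcp_rot: [2.099, 2.336, -0.007]
wrist_force: [-0.5, -0.3, 2.9]
width: 0.272
```

```bash
python3 - <<'E'
from h import *
s=st()
p=read_camera("scene"); save(p,"g1.png",(350,80,510,240),5)
E
```

```text
t 3.32 pos [492.3 334.7  52.4] F [-0.5 -0.3  2.9] w 0.272 q [ 0.56  0.3   1.93 -0.    0.91  0.45]
tool x,y,z axes [[-0.107, 0.994, -0.003], [0.994, 0.107, -0.003], [-0.002, -0.004, -1.0]]
```

View pics/g1.png

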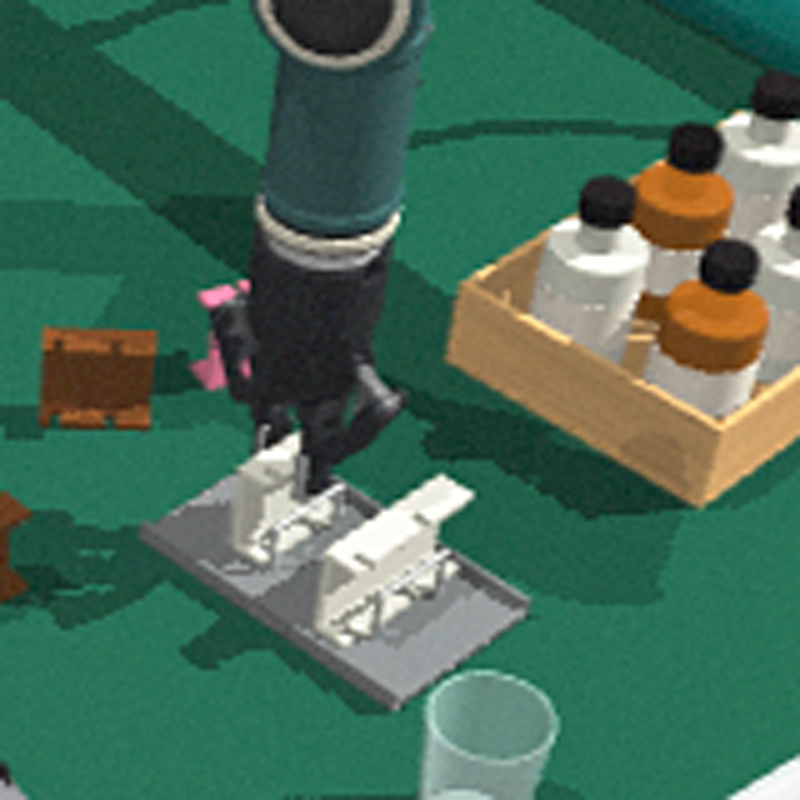

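```bash
cat >> h.py <<'E'
def rtilt(a_deg,th_deg):
    a=np.radians(a_deg); ax=np.array([-np.sin(a),np.cos(a),0])
    return R.from_rotvec(ax*-np.radians(th_deg))*rdown(a_deg)
E
python3 - <<'E'
from h import *
p=np.load("top0.npy",allow_pickle=True).item()
for nm,u,v,z in [("forceps L",266,150,0),("forceps R",318,135,0),("beaker",193,163,.04)]: print(nm,np.round(atz(p,u,v,z),3))
s=read_state(); s=dict(s); s["tool_pos"]=np.array([.4935,.3355,.17]);s["tcp_rot"]=rdown(6.3).as_rotvec()
print(cmd([.584,.16,.17],rtilt(10,50),s))
E
```

```text
forceps L [0.765 0.112 0.   ]
forceps R [ 0.8   -0.001  0.   ]
beaker [0.726 0.263 0.04 ]
([-18.44, 7.07, 0.0], [-0.872, 0.028, -0.06])
```

play_rows --slide '[[0,0,-1],[0,0,-2.5],[0,0,-5],[0,0,-8],[0,0,-11],[0,0,-12],[0,0,-12]]' --delta_rot '[[0,0,0],[0,0,0],[0,0,0],[0,0,0],[0,0,0],[0,0,0],[0,0,0]]'

```text
time: 3.95
tool_pos: [0.4949, 0.3366, 0.177]
tcp_rot: [2.098, 2.335, 0.005]
wrist_force: [0.6, 0.5, -0.4]
width: 0.27
```

```bash
python3 - <<'E'
from h import *
s=st()
print(cmd([.584,.16,.17],rtilt(10,50),s))
p=read_camera("scene"); save(p,"g2.png",(330,60,490,240),4)
E
```

```text
t 3.95 pos [494.9 336.6 177. ] F [ 0.6  0.5 -0.4] w 0.27 q [ 0.56  0.16  1.84 -0.    1.13  0.45]
tool x,y,z axes [[-0.107, 0.994, 0.0], [0.994, 0.107, 0.004], [0.004, 0.001, -1.0]]
([-18.51, 6.97, 0.72], [-0.868, 0.03, -0.063])
```

View pics/g2.png

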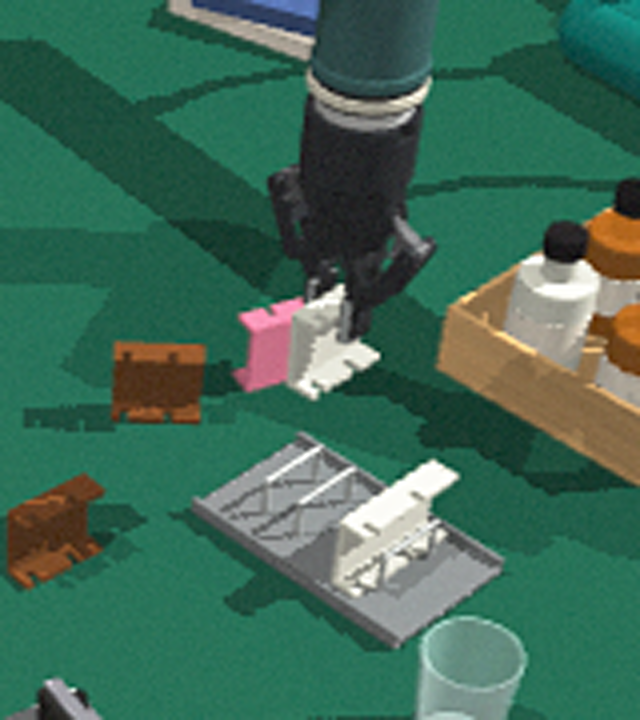

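play_rows --slide '[[-18.3,9.6,0.7],[-18.3,9.6,0.7],[-18.3,9.6,0.7],[-18.3,9.6,0.7],[-18.3,9.6,0.7],[-18.3,9.6,0.7],[-18.3,9.6,0.7],[-18.3,9.6,0.7],[-18.3,9.6,0.7]]' --delta_rot '[[-0.2,0.01,-0.02],[-0.4,0.02,-0.04],[-0.6,0.02,-0.06],[-0.868,0.03,-0.063],[-0.868,0.03,-0.063],[-0.868,0.03,-0.063],[-0.868,0.03,-0.063],[-0.868,0.03,-0.063],[-0.868,0.03,-0.063]]'

```text
time: 4.75
tool_pos: [0.6103, 0.1525, 0.1689]
tcp_rot: [1.611, 1.886, 0.797]
wrist_force: [0.6, 0.0, 0.2]
width: 0.262
```

```bash
python3 - <<'E'
from h import *
s=st()
print(cmd([.61,.165,.06],rtilt(10,50),s),cmd([.61,.165,.041],rtilt(10,50),s))
p=read_camera("scene"); save(p,"g3.png",(280,60,440,240),4)
E
```

```text
t 4.75 pos [610.3 152.5 168.9] F [0.6 0.  0.2] w 0.262 q [ 0.25 -0.11  2.36 -0.87  0.11  0.93]
tool x,y,z axes [[-0.148, 0.989, -0.018], [0.676, 0.115, 0.728], [0.722, 0.096, -0.685]]
([1.44, -7.81, 7.56], [-0.057, 0.031, -0.003]) ([1.48, -9.19, 8.86], [-0.057, 0.031, -0.003])
```

View pics/g3.png

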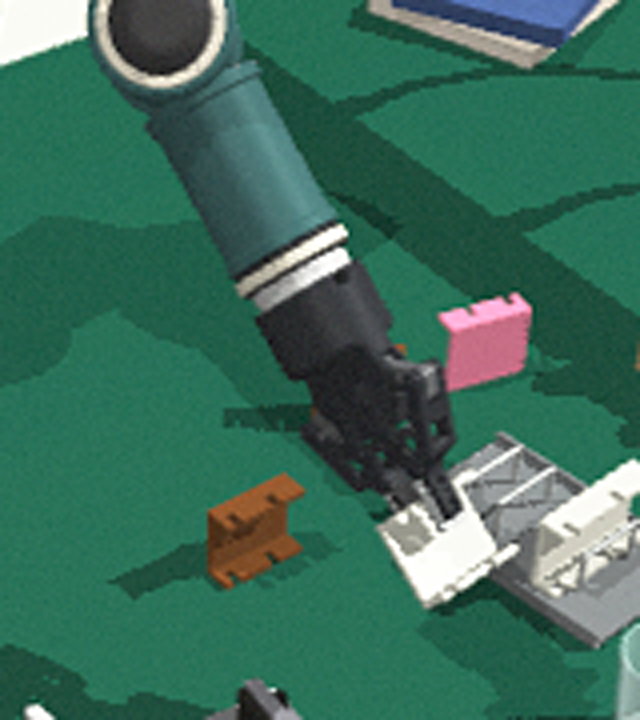

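Joint 5 is close to its lower limit at this tilt. I'll use a shallower tilt of 36°, set the lower edge on the bench, and lower the tray on the bottom finger.

```bash
python3 - <<'E'
from h import *
s=st()
print(cmd([.62,.165,.12],rtilt(14.9,36),s),cmd([.62,.165,.06],rtilt(14.9,36),s))
E
```

```text
t 4.8 pos [610.3 152.7 168.9] F [-0.7 -0.  -0.5] w 0.269 q [ 0.25 -0.11  2.36 -0.89  0.11  0.94]
tool x,y,z axes [[-0.149, 0.989, -0.019], [0.675, 0.116, 0.729], [0.723, 0.096, -0.685]]
([1.16, -2.76, 4.17], [0.187, 0.087, -0.07]) ([1.28, -7.14, 8.28], [0.187, 0.087, -0.07])
```

play_rows --slide '[[0.3,-0.5,1.0],[0.7,-1.5,2.0],[1.2,-2.8,4.2],[1.2,-2.8,4.2],[1.2,-2.8,4.2],[1.2,-2.8,4.2]]' --delta_rot '[[0.07,0.03,-0.03],[0.14,0.06,-0.05],[0.187,0.087,-0.07],[0.187,0.087,-0.07],[0.187,0.087,-0.07],[0.187,0.087,-0.07]]'

```text
time: 5.3
tool_pos: [0.6179, 0.1659, 0.1162]
tcp_rot: [1.633, 2.128, 0.686]
wrist_force: [-0.3, -0.8, -1.2]
width: 0.265
```

```bash
python3 - <<'E'
from h import *
s=st()
print(cmd([.62,.165,.0455],rtilt(14.9,36),s))
E
```

```text
t 5.3 pos [617.9 165.9 116.2] F [-0.3 -0.8 -1.2] w 0.265 q [ 0.2   0.03  2.26  0.15  0.24 -0.19]
tool x,y,z axes [[-0.259, 0.966, 0.002], [0.785, 0.209, 0.583], [0.562, 0.153, -0.813]]
([-0.16, -3.98, 5.85], [-0.006, -0.003, 0.001])
```

play_rows --slide '[[0,-1.0,1.4],[0,-2.0,2.9],[0,-3.0,4.4],[-0.1,-3.7,5.4],[-0.16,-4.0,5.85],[-0.16,-4.0,5.85],[-0.16,-4.0,5.85]]' --delta_rot '[[0,0,0],[0,0,0],[0,0,0],[0,0,0],[0,0,0],[0,0,0],[0,0,0]]'

```text
time: 5.88
tool_pos: [0.618, 0.1648, 0.0428]
tcp_rot: [1.636, 2.131, 0.683]
wrist_force: [-0.2, -1.0, -0.7]
width: 0.269
```

```bash
python3 - <<'E'
from h import *
s=st()
p=read_camera("scene"); save(p,"g4.png",(280,90,440,240),4)
E
```

```text
t 5.88 pos [618.  164.8  42.8] F [-0.2 -1.  -0.7] w 0.269 q [ 0.2   0.16  2.29  0.47  0.08 -0.52]
tool x,y,z axes [[-0.259, 0.966, 0.003], [0.788, 0.21, 0.579], [0.559, 0.153, -0.815]]
```

View pics/g4.png

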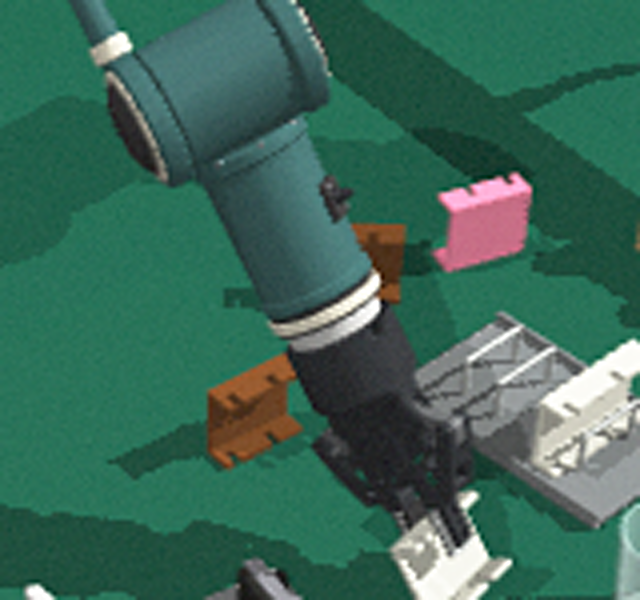

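play_rows --slide '[[0,0,0],[0,0,0],[0,0,0],[0,0,0]]' --delta_rot '[[0,0,0],[0,0,0],[0,0,0],[0,0,0]]' --hand 0.7

```text
time: 6.27
tool_pos: [0.6181, 0.1649, 0.0432]
tcp_rot: [1.635, 2.131, 0.683]
wrist_force: [-0.5, -0.2, 0.5]
width: 0.701
```

```bash
python3 - <<'E'
from h import *
s=st()
p=read_camera("scene"); save(p,"g5.png",(280,90,440,240),4)
a=np.radians(14.9)
for d,z in [(.03,0.),(.03,-.003),(.06,-.003),(.10,.03),(.12,.1)]:
    print(cmd(s["tool_pos"]+np.array([-d*np.cos(a),-d*np.sin(a),z]),R.from_rotvec(s["tcp_rot"]),s)[0])
E
```

```text
t 6.27 pos [618.1 164.9  43.2] F [-0.5 -0.2  0.5] w 0.701 q [ 0.2   0.16  2.29  0.47  0.08 -0.52]
tool x,y,z axes [[-0.26, 0.966, 0.003], [0.787, 0.21, 0.58], [0.559, 0.153, -0.815]]
[0.01, -2.44, -1.74]
[0.01, -2.62, -1.49]
[0.02, -5.06, -3.23]
[0.04, -6.41, -8.24]
[0.06, -3.98, -15.1]
```

View pics/g5.png

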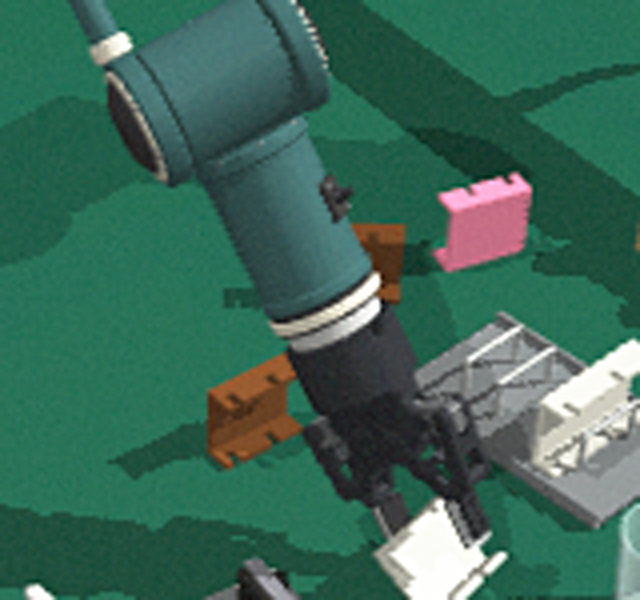

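play_rows --slide '[[0,-0.8,-0.6],[0,-1.6,-1.2],[0,-2.5,-1.6],[0,-3.4,-2.1],[0,-4.2,-2.6],[0,-5.1,-3.2],[0,-5.8,-5],[0,-6,-8],[0,-4,-12],[0,-4,-15]]' --delta_rot '[[0,0,0],[0,0,0],[0,0,0],[0,0,0],[0,0,0],[0,0,0],[0,0,0],[0,0,0],[0,0,0],[0,0,0]]'

```text
time: 7.15
tool_pos: [0.5031, 0.1328, 0.144]
tcp_rot: [1.634, 2.129, 0.682]
wrist_force: [1.3, 0.9, 1.6]
width: 0.701
```

```bash
python3 - <<'E'
from h import *
s=st()
p=read_camera("scene"); save(p,"g6.png",(260,90,440,260),4); np.save("sc1.npy",p,allow_pickle=True)
p=read_camera("top"); save(p,"t6.png",(180,170,300,320),4); np.save("top1.npy",p,allow_pickle=True)
E
```

```text
t 7.15 pos [503.1 132.8 144. ] F [1.3 0.9 1.6] w 0.701 q [ 0.18 -0.28  2.46  0.14  0.35 -0.2 ]
tool x,y,z axes [[-0.259, 0.966, 0.001], [0.787, 0.21, 0.58], [0.56, 0.151, -0.814]]
```

View pics/g6.png

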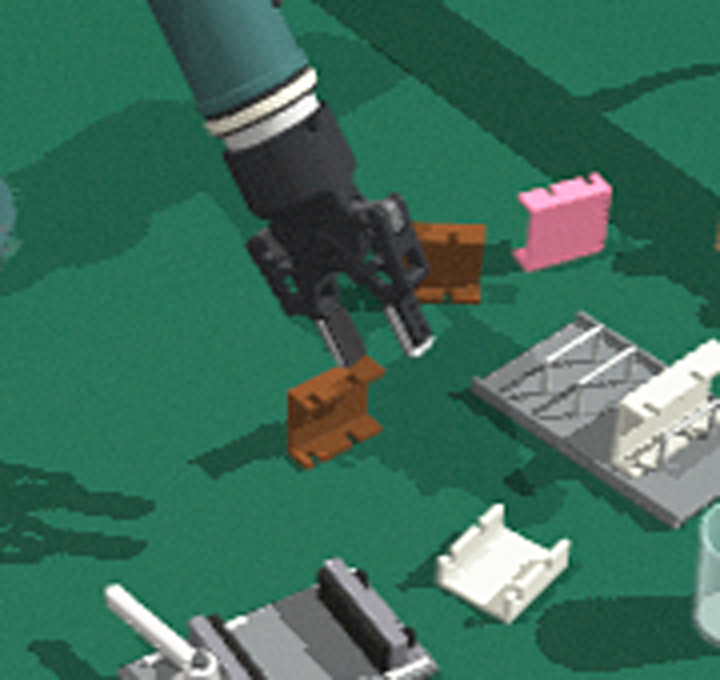

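View pics/t6.png

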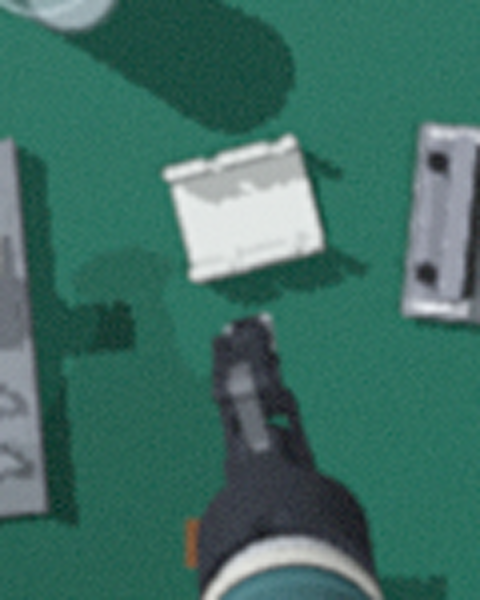

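```bash
python3 - <<'E'
from h import *
for n in ("top1","sc1"):
    p=np.load(n+".npy",allow_pickle=True).item(); W=cloud(p); Z=W[...,2]
    for z0,z1 in ((.018,.03),(.003,.03)):
        m=(abs(W[...,0]-.60)<.06)&(abs(W[...,1]-.155)<.065)&(Z>z0)&(Z<z1)
        pts=W[m]; c,sz,a=cv2.minAreaRect((pts[:,:2]*1000).astype(np.float32)); print(n,len(pts),np.round(c,1),np.round(sz,1),round(a,1),np.round(np.median(pts[:,2]),4))
        q=p["image"][m]; 
s=st()
for yaw in (13,13+180): print(yaw,cmd([.606,.156,.12],rdown(yaw),s))
E
```

```text
top1 138 [603.5 161.4] [61.1 69.1] 15.0 0.0232
top1 1030 [600.3 155.1] [119.8 127.9] 1.0 0.0055
sc1 102 [604.9 161.1] [63.2 72.2] 16.4 0.0231
sc1 594 [600.  154.7] [129.  120.1] 89.7 0.0064
t 7.25 pos [506.3 134.  152. ] F [1.  0.4 0.3] w 0.697 q [ 0.18 -0.29  2.46  0.15  0.35 -0.21]
tool x,y,z axes [[-0.26, 0.966, 0.001], [0.777, 0.209, 0.593], [0.573, 0.155, -0.805]]
13 ([-0.47, 6.31, 8.63], [0.635, -0.012, 0.035])
193 ([-0.47, 6.31, 8.63], [0.019, 0.97, -2.952])
```

```bash
python3 - <<'E'
from h import *
s=read_state()
print(cmd([.604,.1613,.1],rdown(15.4),s))
E
```

```text
([0.09, 5.08, 10.2], [0.635, 0.001, -0.006])
```

play_rows --slide '[[0.1,5.1,2],[0.1,5.1,5],[0.1,5.1,8],[0.1,5.1,10.2],[0.1,5.1,10.2],[0.1,5.1,10.2],[0.1,5.1,10.2],[0.1,5.1,10.2]]' --delta_rot '[[0.12,0,0],[0.24,0,0],[0.36,0,0],[0.48,0,0],[0.635,0,0],[0.635,0,0],[0.635,0,0],[0.635,0,0]]' --hand 1.0

```text
time: 7.92
tool_pos: [0.6043, 0.1617, 0.0988]
tcp_rot: [-1.91, -2.493, -0.001]
wrist_force: [-0.5, -0.8, -0.8]
width: 1.0
```

```bash
python3 - <<'E'
from h import *
s=st()
print(cmd([.604,.1613,.013],rdown(15.4),s))
E
```

```text
t 7.92 pos [604.3 161.7  98.8] F [-0.5 -0.8 -0.8] w 1.0 q [ 0.22  0.29  1.84  0.    1.01 -0.04]
tool x,y,z axes [[-0.26, 0.966, 0.001], [0.966, 0.26, -0.0], [-0.001, 0.001, -1.0]]
([-0.04, -0.03, 8.58], [-0.0, -0.001, -0.005])
```

play_rows --slide '[[0,0,3],[0,0,6],[0,0,7.8],[0,0,8.5],[0,0,8.5],[0,0,8.5]]' --delta_rot '[[0,0,0],[0,0,0],[0,0,0],[0,0,0],[0,0,0],[0,0,0]]'

```text
time: 8.42
tool_pos: [0.6038, 0.1617, 0.0144]
tcp_rot: [-1.91, -2.493, -0.002]
wrist_force: [0.6, -0.2, -0.4]
width: 1.0
```

play_rows --slide '[[0,0,0],[0,0,0],[0,0,0],[0,0,0],[0,0,0]]' --delta_rot '[[0,0,0],[0,0,0],[0,0,0],[0,0,0],[0,0,0]]' --hand 0.5 --force 30

```text
time: 8.83
tool_pos: [0.6056, 0.1621, 0.0168]
tcp_rot: [1.91, 2.493, 0.006]
wrist_force: [-1.1, -0.5, 6.7]
width: 0.69
```

```bash
python3 - <<'E'
from h import *
s=st()
p=read_camera("scene"); save(p,"g7.png",(300,110,440,250),5)
E
```

```text
t 8.83 pos [605.6 162.1  16.8] F [-1.1 -0.5  6.7] w 0.69 q [ 0.22  0.39  1.89  0.    0.86 -0.04]
tool x,y,z axes [[-0.26, 0.966, 0.001], [0.966, 0.26, 0.004], [0.004, 0.002, -1.0]]
```

View pics/g7.png

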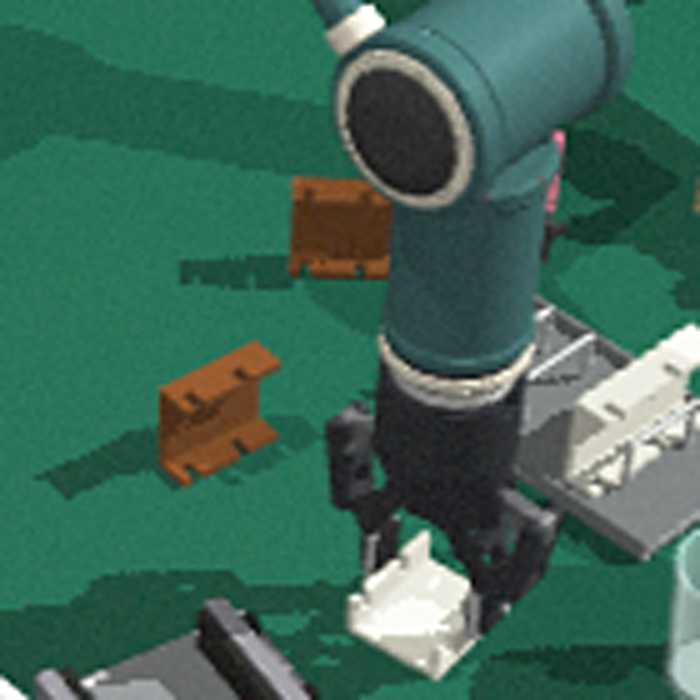

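```bash
python3 - <<'E'
from h import *
yaw=np.radians(-5.0); ex=np.array([np.cos(yaw),np.sin(yaw)]); ey=np.array([-np.sin(yaw),np.cos(yaw)])
c=np.array([.594,-.004])
for n in ("top0","sc0"):
    p=np.load(n+".npy",allow_pickle=True).item(); W=cloud(p)
    d=W[...,:2]-c; x=d@ex; y=d@ey; Z=W[...,2]; im=p["image"].astype(int).sum(-1)
    for nm,m in (("stop",(y>.02)&(y<.08)),("gask",(y<-.02)&(y>-.065))):
        m=m&(Z>.033)&(Z<.046)&(abs(x)<.06)
        ys=y[m]*1000; xs=x[m]*1000
        A=np.c_[xs,np.ones_like(xs)]; k=np.linalg.lstsq(A,ys,rcond=None)[0]
        print(n,nm,m.sum(),"x",np.percentile(xs,[1,99]).round(1),"y pct",np.percentile(ys,[1,3,10,50,90,97,99]).round(1),"slope deg",np.degrees(k[0]).round(2))
        dark=m&(im<150); print("   dark",dark.sum(), np.percentile(y[dark]*1000,[2,50,98]).round(1) if dark.sum()>5 else "")
    m=(Z>.006)&(Z<.02)&(abs(x)<.07)&(abs(y)<.03); g=np.array(p["image"])[m]; 
    gr=m&(p["image"][...,1].astype(int)-p["image"][...,0]<25); print("plate x",np.percentile(x[gr]*1000,[1,99]).round(1))
E
```

```text
top0 stop 363 x [-42.5  42. ] y pct [38.2 38.6 39.9 47.7 55.1 56.5 56.8] slope deg -0.0
   dark 44 [39.8 41.5 42.8]
top0 gask 387 x [-42.1  41.8] y pct [-62.4 -58.6 -57.  -49.  -40.6 -39.1 -38.8] slope deg -0.15
   dark 50 [-43.3 -41.7 -40.2]
plate x [-51.   50.8]
sc0 stop 213 x [-40.9  44.2] y pct [36.6 37.5 38.3 46.6 55.2 57.2 58.1] slope deg 0.24
   dark 62 [36.4 39.  43.4]
sc0 gask 224 x [-41.   44.9] y pct [-62.7 -58.9 -57.7 -50.1 -40.4 -38.8 -37.5] slope deg 0.22
   dark 44 [-46.3 -43.3 -41.4]
plate x [-49.   52.8]
```

play_rows --slide '[[0,0,-1],[0,0,-3],[0,0,-5],[0,0,-7],[0,0,-8],[0,0,-8]]' --delta_rot '[[0,0,0],[0,0,0],[0,0,0],[0,0,0],[0,0,0],[0,0,0]]'

```text
time: 9.38
tool_pos: [0.608, 0.1625, 0.101]
tcp_rot: [1.907, 2.489, 0.015]
wrist_force: [0.5, 1.1, 0.3]
width: 0.693
```

```bash
python3 - <<'E'
from h import *
s=st()
print(cmd([.5944,-.0042,.08],rdown(-5),s))
E
```

```text
t 9.38 pos [608.  162.5 101. ] F [0.5 1.1 0.3] w 0.693 q [ 0.22  0.29  1.84  0.    1.   -0.04]
tool x,y,z axes [[-0.26, 0.966, 0.001], [0.965, 0.26, 0.011], [0.01, 0.004, -1.0]]
([-15.75, -5.67, 2.02], [0.011, -0.003, 0.351])
```

play_rows --slide '[[-4,-1.4,0.2],[-8,-2.8,0.6],[-12,-4.2,1.2],[-14.5,-5.2,1.8],[-15.75,-5.67,2.0],[-15.75,-5.67,2.0],[-15.75,-5.67,2.0]]' --delta_rot '[[0,0,0.1],[0,0,0.2],[0,0,0.3],[0.01,0,0.351],[0.01,0,0.351],[0.01,0,0.351],[0.01,0,0.351]]'

```text
time: 9.97
tool_pos: [0.5938, -0.0045, 0.0792]
tcp_rot: [-2.315, -2.118, -0.003]
wrist_force: [-0.9, 1.2, -0.5]
width: 0.692
```

```bash
python3 - <<'E'
from h import *
s=st()
print(cmd([.5944,-.0042,.034],rdown(-5),s))
p=read_camera("scene"); save(p,"g8.png",(260,140,400,300),5)
p=read_camera("top"); save(p,"t8.png",(260,170,400,290),5)
E
```

```text
t 9.97 pos [593.8  -4.5  79.2] F [-0.9  1.2 -0.5] w 0.692 q [-0.05  0.26  1.92  0.    0.96  0.03]
tool x,y,z axes [[0.089, 0.996, 0.004], [0.996, -0.089, -0.001], [-0.001, 0.004, -1.0]]
([0.02, 0.07, 4.52], [-0.001, -0.004, -0.001])
```

View pics/g8.png

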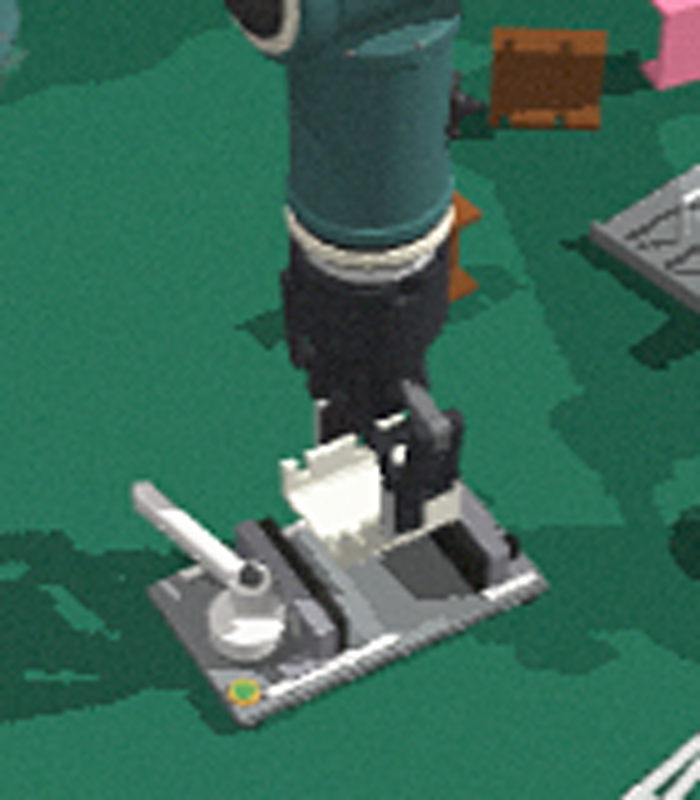

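View pics/t8.png

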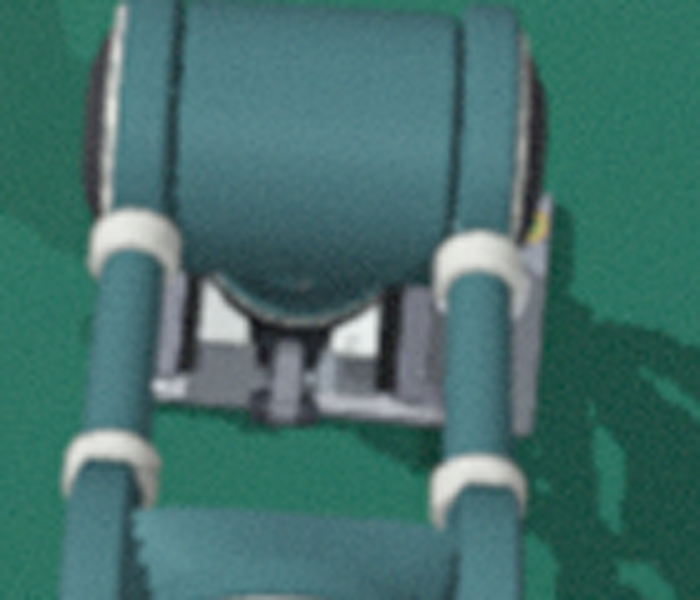

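play_rows --slide '[[0,0.05,1.5],[0,0.05,3],[0,0.05,4],[0,0.05,4.5],[0,0.05,4.5]]' --delta_rot '[[0,0,0],[0,0,0],[0,0,0],[0,0,0],[0,0,0]]'

```text
time: 10.48
tool_pos: [0.5939, -0.0019, 0.0335]
tcp_rot: [-2.31, -2.122, -0.001]
wrist_force: [0.1, 0.0, -0.4]
width: 0.693
```

```bash
python3 - <<'E'
from h import *
s=st()
E
```

```text
t 10.48 pos [593.9  -1.9  33.5] F [ 0.1  0.  -0.4] w 0.693 q [-0.05  0.32  1.95  0.01  0.88  0.03]
tool x,y,z axes [[0.085, 0.996, 0.004], [0.996, -0.085, -0.003], [-0.002, 0.004, -1.0]]
```

play_rows --slide '[[0.1,0,0],[0.1,0,0],[0.1,0,0]]' --delta_rot '[[0,0,0],[0,0,0],[0,0,0]]'

```text
time: 10.73
tool_pos: [0.5944, -0.0009, 0.0341]
tcp_rot: [-2.311, -2.123, -0.002]
wrist_force: [0.1, -1.0, -1.4]
width: 0.691
```

play_rows --slide '[[0.1,0,0],[0.1,0,0],[0.1,0,0]]' --delta_rot '[[0,0,0],[0,0,0],[0,0,0]]'

```text
time: 10.98
tool_pos: [0.5944, -0.0007, 0.0343]
tcp_rot: [-2.311, -2.123, -0.001]
wrist_force: [-0.8, -5.6, -2.5]
width: 0.691
```

play_rows --slide '[[0.1,0,0],[0.1,0,0],[0.1,0,0]]' --delta_rot '[[0,0,0],[0,0,0],[0,0,0]]'

```text
time: 11.23
tool_pos: [0.5944, -0.0007, 0.0344]
tcp_rot: [-2.312, -2.124, 0.0]
wrist_force: [-0.9, -5.2, -2.0]
width: 0.688
```

play_rows --slide '[[-0.2,0,0],[-0.4,0,0],[-0.4,0,0],[-0.4,0,0]]' --delta_rot '[[0,0,0],[0,0,0],[0,0,0],[0,0,0]]'

```text
time: 11.57
tool_pos: [0.5944, -0.0045, 0.0348]
tcp_rot: [-2.313, -2.123, -0.001]
wrist_force: [1.3, -0.7, -0.6]
width: 0.693
```

play_rows --slide '[[-0.1,0,0],[-0.1,0,0],[-0.1,0,0]]' --delta_rot '[[0,0,0],[0,0,0],[0,0,0]]'

```text
time: 11.82
tool_pos: [0.5944, -0.0053, 0.0348]
tcp_rot: [-2.313, -2.124, -0.002]
wrist_force: [-0.1, -0.8, -0.9]
width: 0.69
```

play_rows --slide '[[-0.1,0,0],[-0.1,0,0],[-0.1,0,0]]' --delta_rot '[[0,0,0],[0,0,0],[0,0,0]]'

```text
time: 12.07
tool_pos: [0.5943, -0.0063, 0.0348]
tcp_rot: [-2.313, -2.123, -0.002]
wrist_force: [0.0, -0.4, -0.8]
width: 0.689
```

play_rows --slide '[[-0.1,0,0],[-0.1,0,0],[-0.1,0,0]]' --delta_rot '[[0,0,0],[0,0,0],[0,0,0]]'

```text
time: 12.32
tool_pos: [0.5943, -0.0073, 0.0349]
tcp_rot: [-2.313, -2.123, -0.002]
wrist_force: [-0.2, 0.9, -0.2]
width: 0.693
```

play_rows --slide '[[-0.1,0,0],[-0.1,0,0],[-0.1,0,0]]' --delta_rot '[[0,0,0],[0,0,0],[0,0,0]]'

```text
time: 12.57
tool_pos: [0.5942, -0.0078, 0.0349]
tcp_rot: [-2.313, -2.122, -0.003]
wrist_force: [0.8, 3.7, -0.2]
width: 0.69
```

play_rows --slide '[[-0.05,0,0],[-0.05,0,0],[-0.05,0,0]]' --delta_rot '[[0,0,0],[0,0,0],[0,0,0]]'

```text
time: 12.82
tool_pos: [0.5942, -0.008, 0.0349]
tcp_rot: [-2.313, -2.122, -0.003]
wrist_force: [0.7, 4.0, -0.2]
width: 0.689
```

play_rows --slide '[[0.39,0,0],[0.39,0,0.2],[0.39,0,0.4],[0.39,0,0.55],[0.39,0,0.55]]' --delta_rot '[[0,0,0],[0,0,0],[0,0,0],[0,0,0],[0,0,0]]'

```text
time: 13.23
tool_pos: [0.5944, -0.0044, 0.0291]
tcp_rot: [-2.313, -2.122, -0.002]
wrist_force: [0.0, 0.3, -0.9]
width: 0.687
```

play_rows --slide '[[0,0,0.1],[0,0,0.1],[0,0,0.1]]' --delta_rot '[[0,0,0],[0,0,0],[0,0,0]]'

```text
time: 13.48
tool_pos: [0.5945, -0.0044, 0.0289]
tcp_rot: [-2.313, -2.122, -0.002]
wrist_force: [-2.7, 1.1, 5.2]
width: 0.696
```

play_rows --slide '[[0,0,0],[0,0,0],[0,0,0],[0,0,-1],[0,0,-4],[0,0,-8],[0,0,-11],[0,0,-11]]' --delta_rot '[[0,0,0],[0,0,0],[0,0,0],[0,0,0],[0,0,0],[0,0,0],[0,0,0],[0,0,0]]' --hand 1.0

```text
time: 14.15
tool_pos: [0.6, -0.0051, 0.1478]
tcp_rot: [2.309, 2.119, 0.017]
wrist_force: [0.8, -0.3, 0.3]
width: 0.999
```

```bash
python3 - <<'E'
from h import *
s=st()
p=read_camera("scene"); save(p,"g9.png",(260,190,400,300),5); np.save("sc2.npy",p,allow_pickle=True)
p=read_camera("top"); save(p,"t9.png",(260,170,400,290),5); np.save("top2.npy",p,allow_pickle=True)
E
```

```text
t 14.15 pos [600.   -5.1 147.8] F [ 0.8 -0.3  0.3] w 0.999 q [-0.05  0.19  1.87  0.    1.07  0.03]
tool x,y,z axes [[0.086, 0.996, 0.003], [0.996, -0.086, 0.013], [0.013, 0.002, -1.0]]
```

View pics/g9.png

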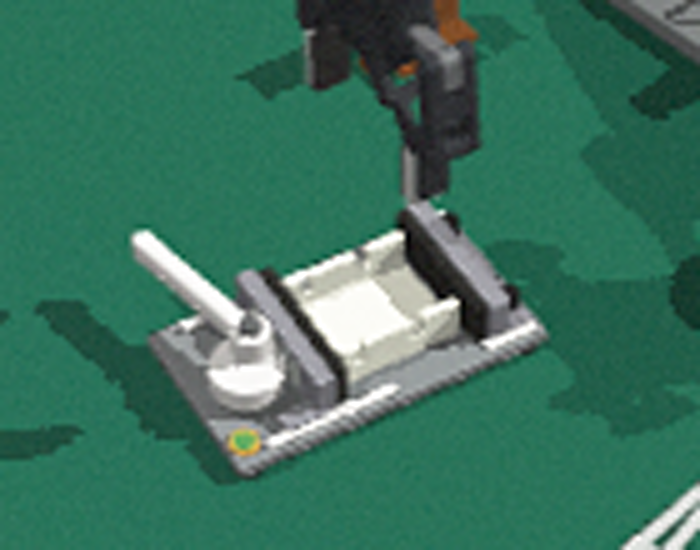

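View pics/t9.png

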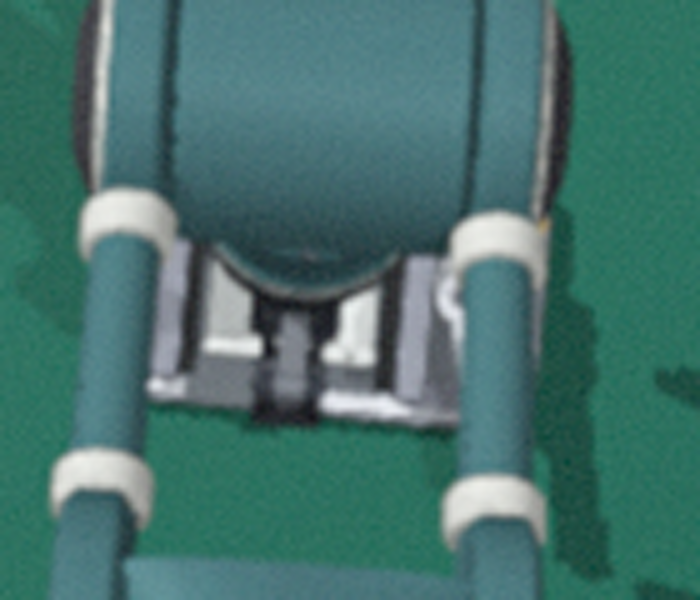

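```bash
python3 - <<'E'
from h import *
yaw=np.radians(-5.0)
for n in ("top0","sc0"):
    p=np.load(n+".npy",allow_pickle=True).item(); W=cloud(p); X,Y,Z=W[...,0],W[...,1],W[...,2]
    m=(X>.49)&(X<.568)&(Y<-.062)&(Y>-.12)&(Z>.0435)&(Z<.053); m2=m
    pts=W[m]
    k=np.polyfit(pts[:,0],pts[:,1],1)
    for _ in range(3):
        r=pts[:,1]-np.polyval(k,pts[:,0]); pts=pts[abs(r)<.009]; k=np.polyfit(pts[:,0],pts[:,1],1)
    print(n,len(pts),"tip x",np.percentile(pts[:,0],[0,2]).round(4),"slope deg",np.degrees(np.arctan(k[0])).round(2),"y at .52,.55,.59",np.polyval(k,[.52,.55,.59]).round(4),"z",np.median(pts[:,2]).round(4))
    m=(abs(X-.59)<.03)&(Y<-.062)&(Y>-.1)&(Z>.049)&(Z<.08); pts=W[m]; print("pivot cap",len(pts),pts.mean(0).round(4) if len(pts) else "",np.ptp(pts,0).round(4) if len(pts) else "")
    for t in ("lever_hinge","lever_grip"):
        pass
p=np.load("top0.npy",allow_pickle=True).item()
print("hinge",atz(p,348.3,227.9,.041),"grip",atz(p,357.0,263.4,.041), "cap px",atz(p,353.4,229.4,.055))
p=np.load("sc0.npy",allow_pickle=True).item()
print("sc hinge",atz(p,307.7,257.1,.041),"grip",atz(p,294.2,240.5,.041),"cap",atz(p,270+239/6,210+270/6,.055))
E
```

```text
top0 181 tip x [0.4972 0.4993] slope deg 7.13 y at .52,.55,.59 [-0.0844 -0.0807 -0.0757] z 0.0476
pivot cap 62 [ 0.5834 -0.0763  0.0514] [0.0356 0.0187 0.0071]
sc0 102 tip x [0.4982 0.5007] slope deg 6.46 y at .52,.55,.59 [-0.0858 -0.0824 -0.0778] z 0.048
pivot cap 33 [ 0.5852 -0.0772  0.0515] [0.038  0.0179 0.0081]
hinge [ 0.59152995 -0.06695781  0.041     ] grip [ 0.51738217 -0.08561457  0.041     ] cap px [ 0.58701715 -0.07669495  0.055     ]
sc hinge [ 0.58442968 -0.07971608  0.041     ] grip [ 0.51559218 -0.07700232  0.041     ] cap [ 0.59216642 -0.07778356  0.055     ]
```

```bash
python3 - <<'E'
from h import *
s=st()
print(cmd([.5185,-.0853,.12],rdown(-83.2),s))
E
```

```text
t 14.25 pos [596.5  -4.9 142. ] F [-0.8  0.  -0.8] w 0.998 q [-0.05  0.19  1.88  0.    1.07  0.03]
tool x,y,z axes [[0.086, 0.996, 0.003], [0.996, -0.086, 0.004], [0.005, 0.003, -1.0]]
([-8.68, -7.09, 2.14], [0.001, -0.006, 1.366])
```

play_rows --slide '[[-2,-2,0.5],[-4,-4,1],[-6,-5.5,1.5],[-8,-7,2],[-8.7,-7.1,2.1],[-8.7,-7.1,2.1],[-8.7,-7.1,2.1],[-8.7,-7.1,2.1],[-8.7,-7.1,2.1],[-8.7,-7.1,2.1],[-8.7,-7.1,2.1],[-8.7,-7.1,2.1]]' --delta_rot '[[0,0,0.12],[0,0,0.24],[0,0,0.36],[0,0,0.48],[0,0,0.6],[0,0,0.72],[0,0,0.84],[0,0,0.96],[0,0,1.08],[0,0,1.2],[0,0,1.32],[0,0,1.366]]' --hand 0.4 --force 20

```text
time: 15.25
tool_pos: [0.5167, -0.0852, 0.1186]
tcp_rot: [-3.133, -0.178, -0.002]
wrist_force: [0.0, 0.4, -0.5]
width: 0.402
```

```bash
python3 - <<'E'
from h import *
s=st()
print(cmd([.5185,-.0853,.035],rdown(-83.2),s))
p=read_camera("scene"); save(p,"g10.png",(240,170,400,310),5)
E
```

```text
t 15.25 pos [516.7 -85.2 118.6] F [ 0.   0.4 -0.5] w 0.402 q [-0.21  0.09  2.05  0.    1.01  1.24]
tool x,y,z axes [[0.994, 0.113, 0.001], [0.113, -0.994, -0.003], [0.001, 0.004, -1.0]]
([0.16, 0.06, 8.36], [-0.003, -0.001, -0.005])
```

View pics/g10.png

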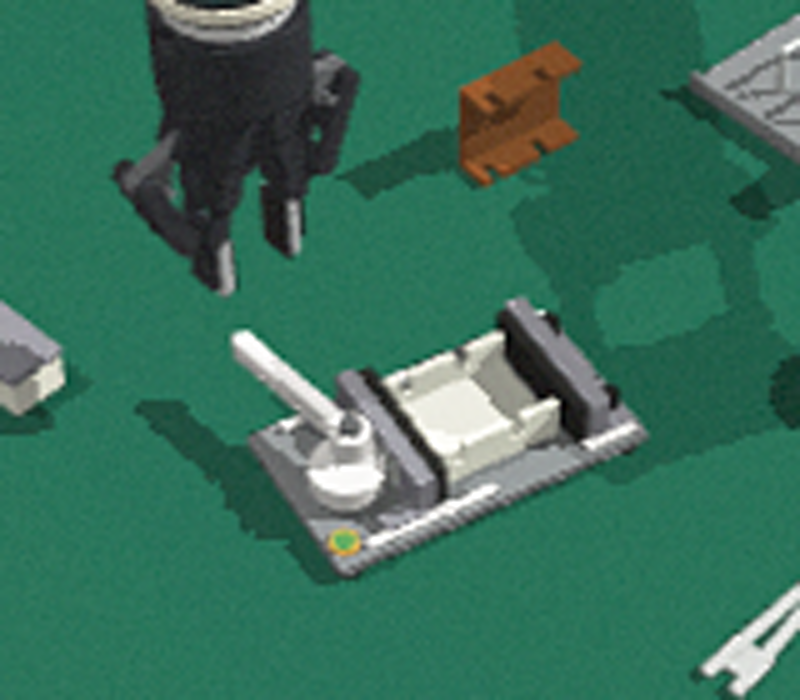

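play_rows --slide '[[0.15,0.05,3],[0.15,0.05,6],[0.15,0.05,7.8],[0.15,0.05,8.35],[0.15,0.05,8.35]]' --delta_rot '[[0,0,0],[0,0,0],[0,0,0],[0,0,0],[0,0,0]]'

```text
time: 15.72
tool_pos: [0.5155, -0.0846, 0.0322]
tcp_rot: [-3.131, -0.18, 0.008]
wrist_force: [-0.5, -0.4, -0.3]
width: 0.396
```

play_rows --slide '[[0,0,0],[0,0,0],[0,0,0],[0,0,0],[0,0,0]]' --delta_rot '[[0,0,0],[0,0,0],[0,0,0],[0,0,0],[0,0,0]]' --hand 0.0 --force 20

```text
time: 16.13
tool_pos: [0.5158, -0.0846, 0.0329]
tcp_rot: [-3.131, -0.181, 0.007]
wrist_force: [-0.9, 0.8, -2.0]
width: 0.135
```

```bash
cat >> h.py <<'E'
def arc(s,piv,deltas,z,r=None):
    v=s["tool_pos"][:2]-piv; r=r or np.hypot(*v); a0=np.arctan2(v[1],v[0]); M=R.from_rotvec(s["tcp_rot"])
    out=[]
    for d in deltas:
        P=np.r_[piv+r*np.array([np.cos(a0+d),np.sin(a0+d)]),z]
        out.append(cmd(P,R.from_rotvec([0,0,d])*M,s))
    return np.degrees(a0)%360,r,out
E
python3 - <<'E'
from h import *
s=st()
a,r,o=arc(s,np.array([.588,-.0770]),np.arange(1,9)*.0825,s["tool_pos"][2]); print(a,r); print([x[0] for x in o],[x[1] for x in o][-1])
E
```

```text
t 16.13 pos [515.8 -84.6  32.9] F [-0.9  0.8 -2. ] w 0.135 q [-0.21  0.21  2.1   0.    0.84  1.24]
tool x,y,z axes [[0.993, 0.115, -0.004], [0.115, -0.993, -0.005], [-0.005, 0.005, -1.0]]
185.9772939977147 0.07263976238008657
[[0.02, 0.6, -0.0], [0.09, 1.19, -0.01], [0.2, 1.78, -0.01], [0.37, 2.36, -0.01], [0.58, 2.92, -0.02], [0.83, 3.46, -0.02], [1.13, 3.98, -0.02], [1.48, 4.47, -0.03]] [-0.003, -0.003, -0.66]
```

play_rows --slide '[[0.02,0.6,0],[0.09,1.19,0],[0.2,1.78,0],[0.37,2.36,0],[0.58,2.92,0],[0.83,3.46,0],[1.13,3.98,0],[1.48,4.47,0],[1.48,4.47,0],[1.48,4.47,0]]' --delta_rot '[[0,0,-0.083],[0,0,-0.165],[0,0,-0.248],[0,0,-0.33],[0,0,-0.413],[0,0,-0.495],[0,0,-0.578],[0,0,-0.66],[0,0,-0.66],[0,0,-0.66]]'

```text
time: 16.97
tool_pos: [0.5367, -0.1271, 0.0329]
tcp_rot: [-2.905, -1.183, 0.001]
wrist_force: [4.8, 4.4, -4.9]
width: 0.139
```

```bash
python3 - <<'E'
from h import *
s=st()
a,r,o=arc(s,np.array([.588,-.0770]),[.08,.16,.24],s["tool_pos"][2]); print(a,r); print(o)
p=read_camera("scene"); save(p,"g11.png",(240,170,400,310),5);np.save("sc3.npy",p,allow_pickle=True)
p=read_camera("top"); save(p,"t11.png",(260,170,400,290),5); np.save("top3.npy",p,allow_pickle=True)
E
```

```text
t 16.97 pos [ 536.7 -127.1   32.9] F [ 4.8  4.4 -4.9] w 0.139 q [-0.28  0.25  2.04  0.01  0.85  0.51]
tool x,y,z axes [[0.716, 0.698, 0.002], [0.698, -0.716, -0.005], [-0.002, 0.005, -1.0]]
224.3073160682818 0.07170110944004164
[([0.02, 0.57, -0.0], [0.0, -0.0, -0.08]), ([0.09, 1.14, -0.01], [0.0, -0.001, -0.16]), ([0.21, 1.7, -0.01], [0.0, -0.001, -0.24])]
```

View pics/g11.png

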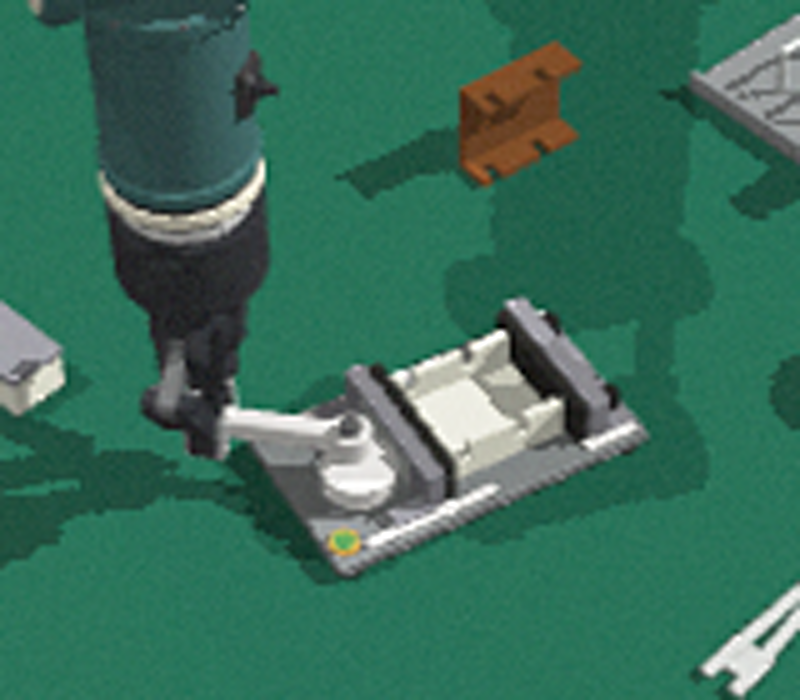

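View pics/t11.png

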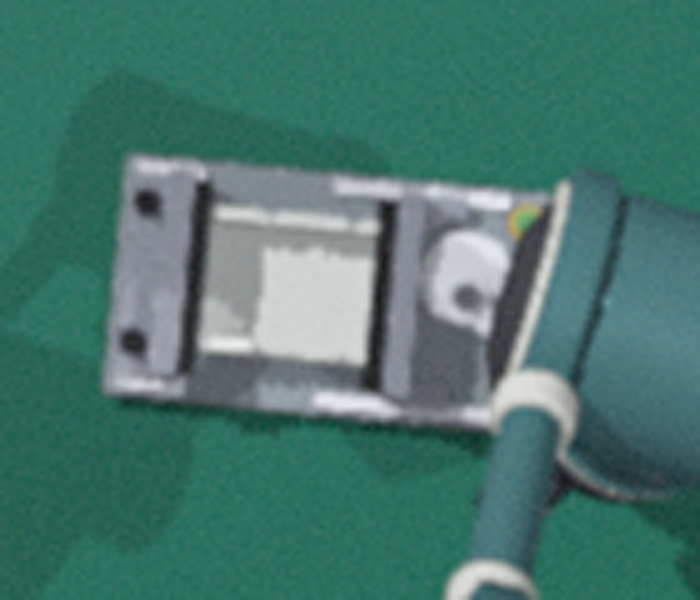

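```bash
python3 - <<'E'
from h import *
s=read_state()
a,r,o=arc(s,np.array([.588,-.0770]),[.08,.16,.24,.315],.0335); print(a,r); print(o)
E
```

```text
224.20208669019183 0.07171937390176926
[([0.02, 0.57, -0.06], [0.0, -0.0, -0.08]), ([0.09, 1.14, -0.06], [0.0, -0.001, -0.16]), ([0.2, 1.7, -0.07], [0.0, -0.001, -0.24]), ([0.35, 2.22, -0.07], [0.0, -0.002, -0.315])]
```

play_rows --slide '[[0.02,0.57,-0.05],[0.09,1.14,-0.05],[0.2,1.7,-0.05],[0.35,2.22,-0.05],[0.35,2.22,-0.05],[0.35,2.22,-0.05]]' --delta_rot '[[0,0,-0.08],[0,0,-0.16],[0,0,-0.24],[0,0,-0.315],[0,0,-0.315],[0,0,-0.315]]'

```text
time: 17.57
tool_pos: [0.5546, -0.1403, 0.033]
tcp_rot: [-2.686, -1.62, -0.001]
wrist_force: [4.3, 1.9, -7.9]
width: 0.132
```

```bash
python3 - <<'E'
from h import *
s=st(); x=R.from_rotvec(s["tcp_rot"]).as_matrix()[:,0]; print("yaw",np.degrees(np.arctan2(x[1],x[0])))
a,r,o=arc(s,np.array([.588,-.0770]),[.05],.0335); print(a,r,o)
E
```

```text
t 17.57 pos [ 554.6 -140.3   33. ] F [ 4.3  1.9 -7.9] w 0.132 q [-0.29  0.29  2.    0.    0.86  0.19]
tool x,y,z axes [[0.467, 0.884, 0.003], [0.884, -0.467, -0.004], [-0.002, 0.004, -1.0]]
yaw 62.18641392042667
242.16533607875368 0.07155660211008241 [([0.01, 0.36, -0.05], [0.0, -0.0, -0.05])]
```

play_rows --slide '[[0,0,0],[0,0,0],[0,0,0],[0,0,-1],[0,0,-4],[0,0,-8],[0,0,-10]]' --delta_rot '[[0,0,0],[0,0,0],[0,0,0],[0,0,0],[0,0,0],[0,0,0],[0,0,0]]' --hand 0.4

```text
time: 18.15
tool_pos: [0.5567, -0.1415, 0.1382]
tcp_rot: [-2.69, -1.621, -0.006]
wrist_force: [1.7, -0.2, 0.4]
width: 0.399
```

```bash
python3 - <<'E'
from h import *
s=st()
for ya in (95.4,-84.6): print(cmd([.5072,-.408,.13],rdown(ya),s))
E
```

```text
t 18.15 pos [ 556.7 -141.5  138.2] F [ 1.7 -0.2  0.4] w 0.399 q [-0.29  0.16  1.93  0.    1.05  0.19]
tool x,y,z axes [[0.467, 0.884, 0.004], [0.884, -0.467, 0.002], [0.003, 0.003, -1.0]]
([-25.88, 8.07, 0.73], [0.005, -0.0, -2.151])
([-25.88, 8.07, 0.73], [-0.0, -0.004, 0.991])
```

play_rows --slide '[[-4,1.2,0],[-8,2.5,0],[-12,3.7,0],[-16,5,0.3],[-20,6.2,0.5],[-24,7.5,0.7],[-25.9,8.1,0.7],[-25.9,8.1,0.7],[-25.9,8.1,0.7],[-25.9,8.1,0.7]]' --delta_rot '[[0,0,0.12],[0,0,0.24],[0,0,0.36],[0,0,0.48],[0,0,0.6],[0,0,0.72],[0,0,0.84],[0,0,0.991],[0,0,0.991],[0,0,0.991]]'

```text
time: 18.98
tool_pos: [0.507, -0.4094, 0.1315]
tcp_rot: [-3.137, -0.143, -0.006]
wrist_force: [-0.5, -0.2, -0.1]
width: 0.4
```

```bash
python3 - <<'E'
from h import *
s=st()
p=read_camera("top"); save(p,"t12.png",(260,170,400,290),5); np.save("top4.npy",p,allow_pickle=True)
q=read_camera("scene"); save(q,"g12.png",(240,170,400,310),5);np.save("sc4.npy",q,allow_pickle=True)
yaw=np.radians(-5.0); ex=np.array([np.cos(yaw),np.sin(yaw)]); ey=np.array([-np.sin(yaw),np.cos(yaw)]); c=np.array([.594,-.004])
for nm,P in (("top0",np.load("top0.npy",allow_pickle=True).item()),("top4",p),("sc0",np.load("sc0.npy",allow_pickle=True).item()),("sc4",q)):
    W=cloud(P); d=W[...,:2]-c; x=d@ex; y=d@ey; Z=W[...,2]; im=P["image"].astype(int)
    grey=(im.sum(-1)>240)
    for n2,m in (("stop",(y>.02)&(y<.08)),("gask",(y<-.02)&(y>-.065))):
        m=m&(Z>.036)&(Z<.046)&(abs(x)<.04)&grey
        print(nm,n2,m.sum(),"ymean",(y[m].mean()*1000).round(2),np.percentile(y[m]*1000,[3,97]).round(1))
    bri=(im.min(-1)>170)&(Z>.012)&(Z<.045)&(abs(x)<.034)&(y>-.045)&(y<.045)
    if bri.sum()>20: print("  tray y",np.percentile(y[bri]*1000,[1,50,99]).round(1),"x",np.percentile(x[bri]*1000,[1,99]).round(1))
    X,Y=W[...,0],W[...,1]
    dd=W[...,:2]-np.array([.588,-.077]); r=np.hypot(dd[...,0],dd[...,1]); m=(r>.045)&(r<.095)&(Z>.042)&(Z<.053)&((y<-.07)|(abs(x)>.05))&(y<-.04)
    pts=dd[m]; print("  lever ang (mean dir)",np.degrees(np.arctan2(*pts.mean(0)[::-1]))%360,m.sum())
E
```

```text
t 18.98 pos [ 507.  -409.4  131.5] F [-0.5 -0.2 -0.1] w 0.4 q [-0.72  0.3   1.76  0.    1.08  0.76]
tool x,y,z axes [[0.996, 0.091, 0.004], [0.091, -0.996, -0.001], [0.004, 0.002, -1.0]]
top0 stop 228 ymean 50.33 [44.1 56.6]
top0 gask 226 ymean -51.85 [-58.3 -45.4]
  lever ang (mean dir) 186.19419369127135 126
top4 stop 271 ymean 47.32 [26.6 56.5]
top4 gask 255 ymean -42.77 [-54.2 -29.2]
  tray y [-30.5   2.9  36.3] x [-29.3  31.8]
  lever ang (mean dir) 241.68662962653468 118
sc0 stop 108 ymean 50.59 [44.4 57.3]
sc0 gask 124 ymean -51.68 [-59.  -38.8]
  lever ang (mean dir) 187.61240488865693 69
sc4 stop 122 ymean 48.06 [26.7 56.8]
sc4 gask 151 ymean -43.62 [-59.1 -31.2]
  tray y [-31.5   2.3  35.6] x [-29.6  32.3]
  lever ang (mean dir) 243.97449540872176 82
```

View pics/t12.png

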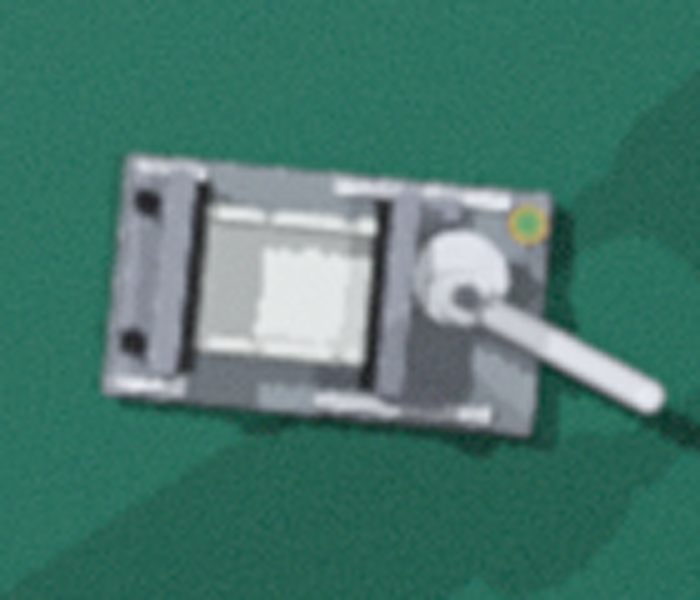

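View pics/g12.png

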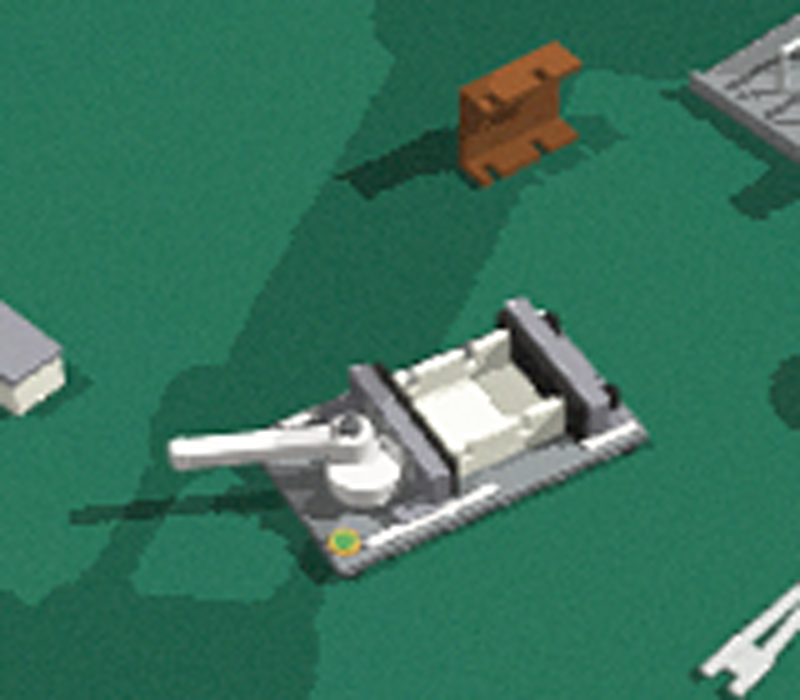

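```bash
python3 - <<'E'
from h import *
yaw=np.radians(-5.0); ex=np.array([np.cos(yaw),np.sin(yaw)]); ey=np.array([-np.sin(yaw),np.cos(yaw)]); c=np.array([.594,-.004])
for n in ("top0","top4","sc0","sc4"):
    p=np.load(n+".npy",allow_pickle=True).item(); g=p["image"].astype(np.float32).mean(-1)
    ys=np.arange(-.066,.062,.001); prof=np.zeros(len(ys)); xs=np.r_[np.arange(-.038,-.034,.001),np.arange(.034,.039,.001)]
    for i,y in enumerate(ys):
        uv=np.array([proj(p,np.r_[c+x*ex+y*ey,.038]) for x in xs],np.float32)
        prof[i]=cv2.remap(g,uv[:,0][None],uv[:,1][None],cv2.INTER_LINEAR).mean()
    print(n,"y -66..-20:",prof[:46].round().astype(int).tolist()); print("   20..60",prof[86:126].round().astype(int).tolist())
E
```

```text
top0 y -66..-20: [114, 112, 111, 111, 113, 114, 116, 122, 133, 143, 151, 157, 158, 159, 159, 159, 158, 154, 137, 117, 94, 71, 57, 48, 46, 46, 57, 73, 92, 112, 125, 131, 134, 133, 131, 132, 132, 134, 136, 140, 144, 147, 149, 151, 151, 151]
   20..60 [136, 136, 136, 135, 135, 135, 135, 135, 134, 133, 132, 131, 130, 129, 127, 123, 115, 102, 87, 71, 57, 49, 47, 57, 77, 103, 129, 146, 154, 158, 159, 158, 158, 158, 159, 159, 156, 148, 138, 128]
top4 y -66..-20: [117, 121, 124, 126, 126, 123, 118, 114, 111, 110, 111, 111, 109, 109, 111, 115, 126, 137, 145, 150, 152, 153, 153, 153, 152, 149, 138, 118, 96, 74, 57, 50, 47, 54, 66, 84, 100, 108, 114, 116, 116, 115, 114, 114, 114, 116]
   20..60 [137, 137, 137, 137, 136, 136, 137, 137, 136, 134, 132, 130, 130, 130, 129, 124, 116, 102, 87, 71, 59, 51, 49, 59, 79, 103, 129, 148, 156, 160, 160, 160, 160, 162, 162, 161, 159, 149, 139, 129]
sc0 y -66..-20: [95, 96, 95, 90, 86, 85, 87, 94, 105, 123, 143, 159, 167, 167, 166, 166, 165, 161, 149, 128, 100, 71, 53, 45, 45, 49, 57, 71, 89, 107, 120, 125, 125, 125, 124, 123, 122, 122, 122, 123, 123, 123, 123, 123, 123, 124]
   20..60 [95, 95, 96, 96, 95, 92, 84, 73, 62, 56, 52, 51, 50, 49, 47, 44, 42, 39, 38, 39, 42, 44, 47, 51, 61, 78, 102, 129, 154, 169, 172, 169, 168, 167, 166, 164, 158, 145, 122, 93]
sc4 y -66..-20: [115, 104, 100, 96, 89, 83, 83, 85, 89, 91, 91, 87, 82, 79, 80, 87, 98, 113, 130, 148, 158, 160, 159, 158, 156, 152, 142, 124, 97, 69, 49, 43, 47, 59, 77, 96, 114, 130, 140, 144, 144, 138, 131, 126, 125, 127]
   20..60 [138, 137, 136, 135, 132, 128, 125, 124, 122, 120, 117, 116, 109, 96, 78, 61, 49, 42, 38, 38, 41, 45, 47, 51, 61, 78, 102, 129, 155, 170, 173, 171, 170, 170, 170, 168, 161, 146, 123, 94]
```

```bash
python3 - <<'E'
from h import *
yaw=np.radians(-5.0); ex=np.array([np.cos(yaw),np.sin(yaw)]); ey=np.array([-np.sin(yaw),np.cos(yaw)]); c=np.array([.594,-.004])
p=np.load("top4.npy",allow_pickle=True).item(); q=np.load("sc4.npy",allow_pickle=True).item()
save(p,"t13.png",(290,195,350,255),10); save(q,"g13.png",(310,230,365,270),12)
for n,P in (("top",p),("sc",q)):
    g=P["image"].astype(np.float32).mean(-1)
    for off in (-29,-27,27,29,31):
        ys=np.arange(-.034,.04,.001)
        uv=np.array([proj(P,np.r_[c+off/1000*ex+y*ey,.036]) for y in ys],np.float32)
        pr=cv2.remap(g,uv[:,0][None],uv[:,1][None],cv2.INTER_LINEAR)[0]
        print(n,off,pr.round().astype(int).tolist())
E
```

```text
top -29 [60, 95, 130, 154, 178, 188, 195, 196, 193, 189, 183, 179, 174, 174, 180, 188, 195, 205, 209, 213, 211, 209, 207, 207, 206, 207, 205, 203, 203, 202, 203, 202, 203, 203, 205, 207, 210, 210, 212, 214, 216, 212, 208, 201, 195, 189, 184, 183, 187, 191, 195, 199, 200, 202, 203, 206, 207, 210, 211, 214, 215, 216, 216, 216, 214, 211, 206, 199, 191, 181, 167, 147, 125, 101, 76]
top -27 [75, 112, 151, 177, 198, 211, 217, 220, 217, 213, 207, 202, 198, 197, 203, 209, 216, 223, 227, 230, 229, 227, 226, 226, 225, 225, 224, 223, 223, 224, 225, 225, 225, 225, 226, 227, 228, 227, 227, 228, 229, 227, 224, 219, 214, 209, 206, 205, 206, 208, 212, 216, 219, 222, 223, 225, 225, 226, 227, 227, 227, 228, 228, 227, 225, 222, 216, 208, 198, 187, 175, 154, 134, 106, 79]
top 27 [78, 111, 149, 188, 208, 217, 221, 219, 215, 207, 201, 198, 196, 197, 199, 204, 210, 214, 218, 220, 220, 221, 220, 219, 216, 216, 216, 217, 217, 219, 218, 219, 220, 221, 219, 219, 219, 220, 220, 220, 220, 220, 219, 216, 209, 200, 192, 186, 184, 195, 205, 211, 217, 219, 219, 219, 218, 219, 219, 220, 220, 220, 220, 221, 222, 222, 
[... 1990 characters left out ...]
4, 253, 248, 227, 213, 207, 209, 209, 212, 219, 225, 232, 235, 236, 233, 231, 232, 232, 231, 232, 235, 236, 238, 238, 236, 238, 243, 242, 237, 234, 231, 233, 236, 236, 234, 222, 208, 192, 181, 177, 174, 183, 201, 220, 229, 229, 230, 234, 236, 238, 238, 235, 238, 240, 243, 241, 236, 232, 229, 226, 204, 181, 144, 104, 67, 42]
sc 31 [50, 65, 90, 123, 159, 182, 200, 213, 219, 227, 224, 207, 186, 175, 181, 185, 189, 193, 194, 194, 200, 204, 206, 209, 210, 207, 202, 201, 205, 210, 215, 216, 208, 200, 204, 210, 212, 211, 206, 199, 199, 204, 206, 205, 199, 189, 179, 172, 167, 173, 185, 198, 202, 199, 197, 203, 211, 216, 216, 211, 202, 203, 204, 207, 205, 199, 193, 184, 170, 152, 129, 98, 68, 48, 47]
```

View pics/t13.png

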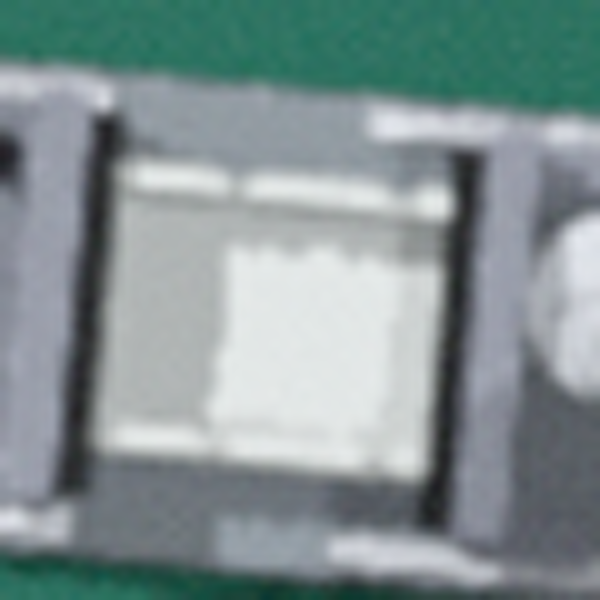

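View pics/g13.png

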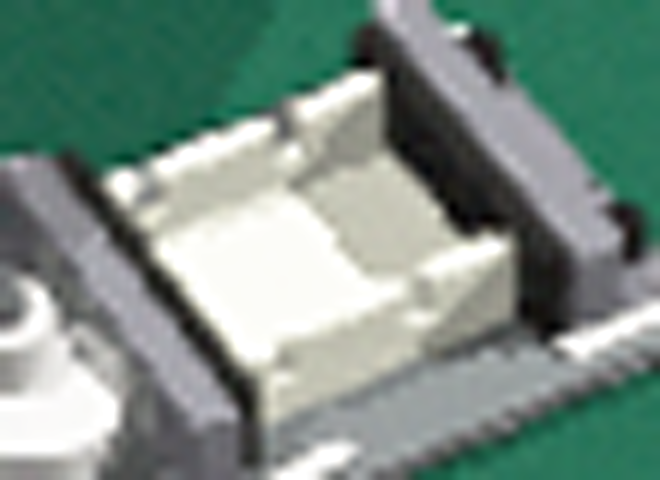

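```bash
python3 - <<'E'
from h import *
s=st()
print(cmd([.5072,-.4082,.055],rdown(-84.6),s))
E
```

```text
t 19.08 pos [ 507.3 -408.5  131.2] F [ 0.3  0.2 -0.5] w 0.402 q [-0.72  0.3   1.76  0.    1.08  0.76]
tool x,y,z axes [[0.996, 0.094, 0.004], [0.094, -0.996, -0.002], [0.004, 0.002, -1.0]]
([-0.04, -0.02, 7.62], [-0.002, -0.004, 0.0])
```

play_rows --slide '[[0,0,2.5],[0,0,5],[0,0,6.8],[0,0,7.6],[0,0,7.6],[0,0,7.6]]' --delta_rot '[[0,0,0],[0,0,0],[0,0,0],[0,0,0],[0,0,0],[0,0,0]]'

```text
time: 19.58
tool_pos: [0.5078, -0.4081, 0.0556]
tcp_rot: [-3.136, -0.15, -0.006]
wrist_force: [-0.2, -0.9, 0.5]
width: 0.402
```

play_rows --slide '[[0,0,0],[0,0,0],[0,0,0],[0,0,0],[0,0,0]]' --delta_rot '[[0,0,0],[0,0,0],[0,0,0],[0,0,0],[0,0,0]]' --hand 0.0 --force 30

```text
time: 20.0
tool_pos: [0.509, -0.4089, 0.0574]
tcp_rot: [3.138, 0.15, 0.01]
wrist_force: [0.5, 1.2, 6.2]
width: 0.105
```

```bash
python3 - <<'E'
from h import *
s=st()
p=read_camera("scene"); save(p,"g14.png",(130,200,260,330),5)
E
```

```text
t 20.0 pos [ 509.  -408.9   57.4] F [0.5 1.2 6.2] w 0.105 q [-0.72  0.38  1.81  0.01  0.95  0.76]
tool x,y,z axes [[0.995, 0.095, 0.006], [0.095, -0.995, 0.0], [0.006, 0.0, -1.0]]
```

View pics/g14.png

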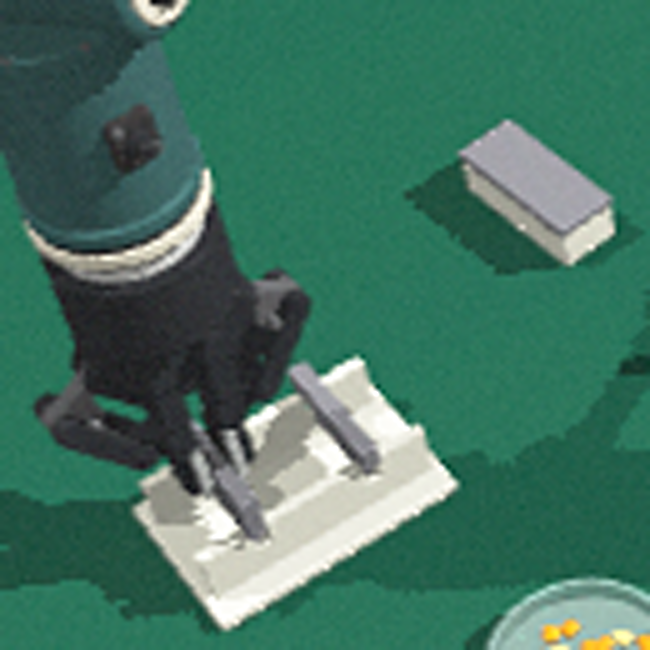

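play_rows --slide '[[0,0,-1],[0,0,-2.5],[0,0,-4.5],[0,0,-6.5],[0,0,-8],[0,0,-8]]' --delta_rot '[[0,0,0],[0,0,0],[0,0,0],[0,0,0],[0,0,0],[0,0,0]]'

```text
time: 20.55
tool_pos: [0.5104, -0.4108, 0.1421]
tcp_rot: [3.133, 0.15, 0.017]
wrist_force: [0.9, -1.1, 0.3]
width: 0.108
```

```bash
python3 - <<'E'
from h import *
s=st()
p=read_camera("scene"); save(p,"g15.png",(120,180,260,330),5)
# comb bar position in air: find grey pts from scene? target: comb centre -> TCP = target + 1.5mm along tool x
a=np.radians(-5); ex=np.array([np.cos(a),np.sin(a),0])
T=np.array([.5929,-.0258,0])+.0015*ex
print(T,cmd(T+[0,0,.115],rdown(-95),s))
E
```

```text
t 20.55 pos [ 510.4 -410.8  142.1] F [ 0.9 -1.1  0.3] w 0.108 q [-0.72  0.29  1.75  0.    1.08  0.76]
tool x,y,z axes [[0.995, 0.095, 0.011], [0.095, -0.995, 0.006], [0.011, -0.005, -1.0]]
[ 0.59439429 -0.02593073  0.        ] ([12.0, -37.52, 2.63], [0.005, -0.011, 0.183])
```

View pics/g15.png

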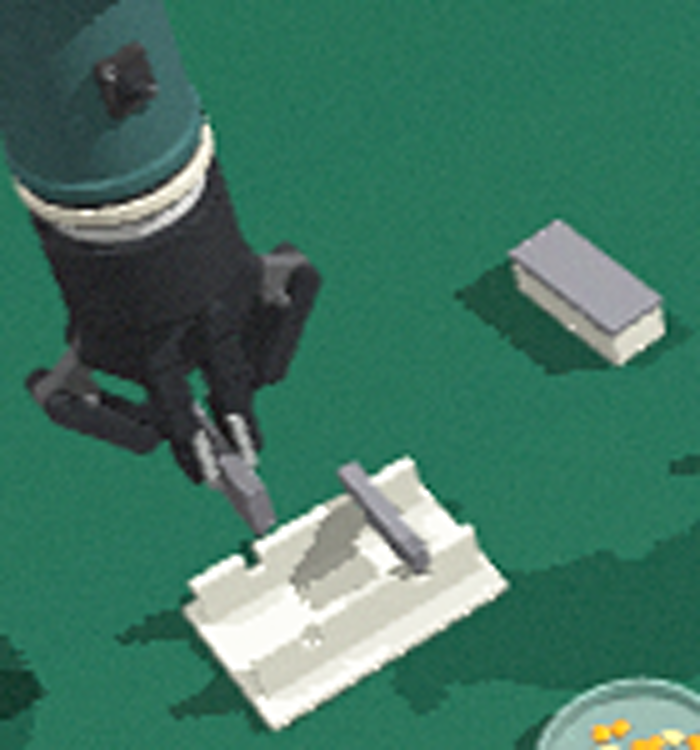

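play_rows --slide '[[1,-3.5,0],[2,-7,0],[3.2,-10.5,0],[4.4,-14,0],[5.6,-18,0],[6.8,-22,0.5],[8,-26,1],[9.4,-30,1.6],[10.8,-34,2.2],[11.6,-36.5,2.6],[12,-37.5,2.6],[12,-37.5,2.6]]' --delta_rot '[[0,0,0.02],[0,0,0.04],[0,0,0.06],[0,0,0.08],[0,0,0.1],[0,0,0.12],[0,0,0.14],[0,0,0.16],[0.005,-0.01,0.183],[0.005,-0.01,0.183],[0.005,-0.01,0.183],[0.005,-0.01,0.183]]'

```text
time: 21.6
tool_pos: [0.5927, -0.0229, 0.1118]
tcp_rot: [-3.137, 0.131, 0.006]
wrist_force: [-0.2, -0.4, -0.3]
width: 0.104
```

```bash
python3 - <<'E'
from h import *
s=st()
T=np.array([.5944,-.0259,0])
print(cmd(T+[0,0,.078],rdown(-95),s))
p=read_camera("scene"); save(p,"g16.png",(260,150,390,300),5)
p=read_camera("top"); save(p,"t16.png",(260,170,400,290),5)
E
```

```text
t 21.6 pos [592.7 -22.9 111.8] F [-0.2 -0.4 -0.3] w 0.104 q [-0.08  0.22  1.9   0.    1.02  1.57]
tool x,y,z axes [[0.996, -0.084, -0.004], [-0.084, -0.996, -0.002], [-0.004, 0.002, -1.0]]
([0.21, 0.29, 3.38], [-0.002, 0.004, 0.003])
```

View pics/g16.png

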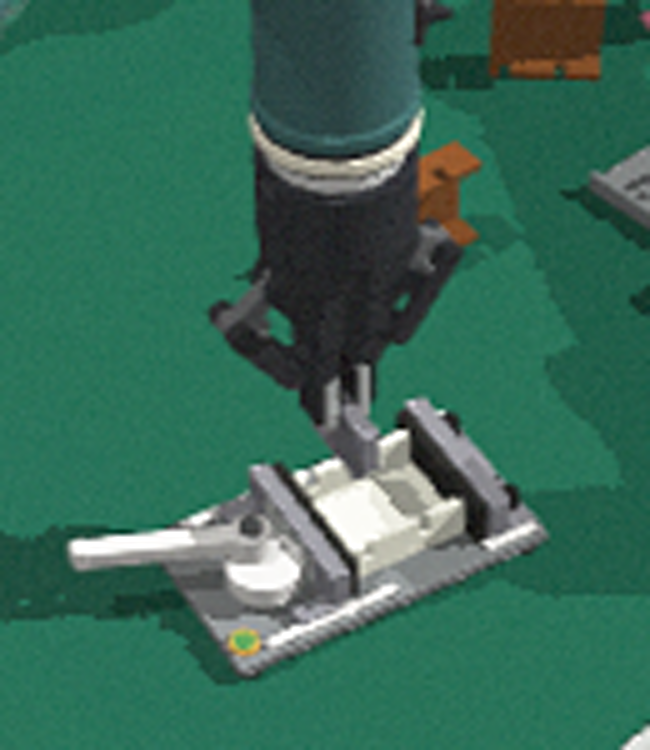

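play_rows --slide '[[0.2,0.3,1],[0.2,0.3,2.2],[0.2,0.3,3.2],[0.2,0.3,3.4],[0.2,0.3,3.4],[0.2,0.3,3.4]]' --delta_rot '[[0,0.004,0.003],[0,0.004,0.003],[0,0.004,0.003],[0,0.004,0.003],[0,0.004,0.003],[0,0.004,0.003]]'

```text
time: 22.2
tool_pos: [0.5941, -0.0295, 0.0782]
tcp_rot: [-3.137, 0.142, -0.001]
wrist_force: [0.3, -0.3, 0.3]
width: 0.103
```

```bash
python3 - <<'E'
from h import *
s=st()
T=np.array([.5944,-.0259,0])
print(cmd(T+[0,0,.062],rdown(-95),s))
p=read_camera("scene"); save(p,"g17.png",(290,200,380,280),8)
W=cloud(p); 
yaw=np.radians(-5.0); ex=np.array([np.cos(yaw),np.sin(yaw)]); ey=np.array([-np.sin(yaw),np.cos(yaw)]); c=np.array([.594,-.004])
d=W[...,:2]-c; x=d@ex; y=d@ey; Z=W[...,2]; im=p["image"].astype(int)
m=(x>.008)&(x<.05)&(y>-.032)&(y<-.01)&(Z>.06)&(Z<.09)&(im.sum(-1)>200)
print(m.sum(),x[m].max(),np.median(y[m]),Z[m].max(),Z[m].min())
E
```

```text
t 22.2 pos [594.1 -29.5  78.2] F [ 0.3 -0.3  0.3] w 0.103 q [-0.09  0.26  1.92  0.    0.95  1.57]
tool x,y,z axes [[0.996, -0.09, 0.0], [-0.09, -0.996, -0.001], [0.001, 0.001, -1.0]]
([-0.01, -0.36, 1.62], [-0.001, -0.0, -0.003])
85 0.03764605985275263 -0.027399851087692266 0.089420497618235 0.06011343425885973
```

View pics/g17.png

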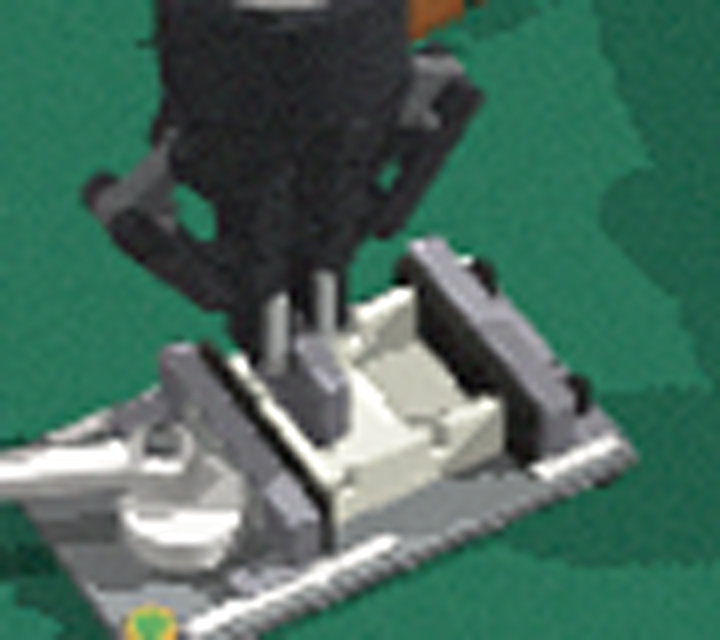

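play_rows --slide '[[0,-0.36,0],[0,-0.36,0],[0,-0.36,0],[0,-0.36,0]]' --delta_rot '[[0,0,-0.003],[0,0,-0.003],[0,0,-0.003],[0,0,-0.003]]'

```text
time: 22.58
tool_pos: [0.5953, -0.0256, 0.0793]
tcp_rot: [-3.138, 0.136, -0.004]
wrist_force: [-0.9, -0.0, -0.7]
width: 0.101
```

```bash
python3 - <<'E'
from h import *
s=st()
T=np.array([.5944,-.0259,0])
print(cmd(T+[0,0,.062],rdown(-95),s))
E
```

```text
t 22.58 pos [595.3 -25.6  79.3] F [-0.9 -0.  -0.7] w 0.101 q [-0.09  0.26  1.92  0.    0.95  1.57]
tool x,y,z axes [[0.996, -0.086, 0.002], [-0.086, -0.996, -0.001], [0.003, 0.001, -1.0]]
([-0.09, 0.04, 1.73], [-0.001, -0.002, 0.001])
```

play_rows --slide '[[-0.08,0.03,0.4],[-0.08,0.03,0.8],[-0.08,0.03,1.2],[-0.08,0.03,1.4],[-0.08,0.03,1.4],[-0.08,0.03,1.4]]' --delta_rot '[[0,0,0],[0,0,0],[0,0,0],[0,0,0],[0,0,0],[0,0,0]]'

```text
time: 23.08
tool_pos: [0.5942, -0.0258, 0.0647]
tcp_rot: [-3.138, 0.136, -0.002]
wrist_force: [0.0, -0.1, -0.6]
width: 0.105
```

```bash
python3 - <<'E'
from h import *
s=st()
T=np.array([.5944,-.0259,0])
print(cmd(T+[0,0,.0554],rdown(-95),s))
p=read_camera("scene"); save(p,"g18.png",(290,200,380,280),8)
E
```

```text
t 23.08 pos [594.2 -25.8  64.7] F [ 0.  -0.1 -0.6] w 0.105 q [-0.09  0.28  1.93  0.    0.93  1.57]
tool x,y,z axes [[0.996, -0.086, 0.002], [-0.086, -0.996, -0.001], [0.002, 0.001, -1.0]]
([0.02, 0.01, 0.93], [-0.001, -0.002, 0.001])
```

View pics/g18.png

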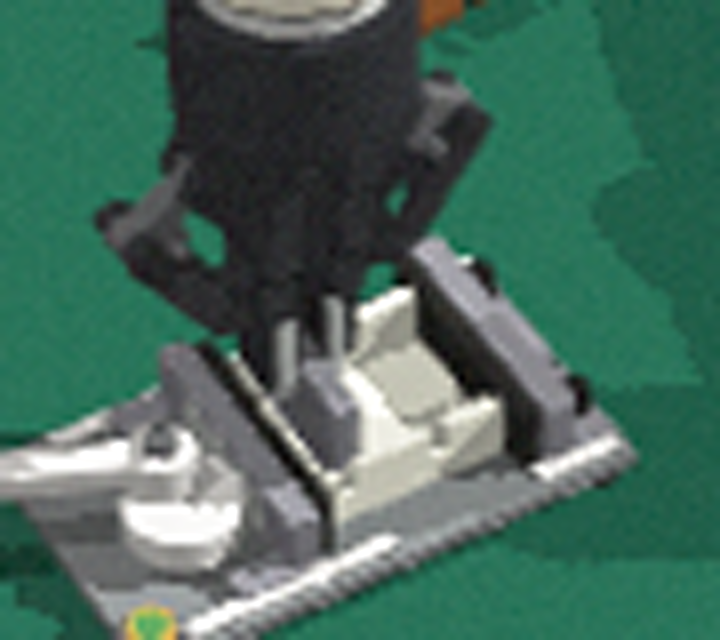

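play_rows --slide '[[0.02,0.01,0.2],[0.02,0.01,0.4],[0.02,0.01,0.4]]' --delta_rot '[[0,0,0],[0,0,0],[0,0,0]]'

```text
time: 23.38
tool_pos: [0.5944, -0.026, 0.0606]
tcp_rot: [-3.138, 0.136, -0.003]
wrist_force: [0.8, 0.6, -0.3]
width: 0.107
```

play_rows --slide '[[0,0,0.2],[0,0,0.4],[0,0,0.5],[0,0,0.5]]' --delta_rot '[[0,0,0],[0,0,0],[0,0,0],[0,0,0]]'

```text
time: 23.72
tool_pos: [0.5943, -0.0259, 0.0556]
tcp_rot: [-3.138, 0.136, -0.002]
wrist_force: [0.0, 0.7, 0.1]
width: 0.108
```

play_rows --slide '[[0,0,0.1],[0,0,0.1],[0,0,0.1]]' --delta_rot '[[0,0,0],[0,0,0],[0,0,0]]'

```text
time: 23.97
tool_pos: [0.5944, -0.0259, 0.0553]
tcp_rot: [-3.138, 0.136, -0.002]
wrist_force: [-2.0, 0.0, 5.2]
width: 0.105
```

play_rows --slide '[[0,0,0],[0,0,0],[0,0,0],[0,0,-1],[0,0,-3],[0,0,-6],[0,0,-9],[0,0,-12]]' --delta_rot '[[0,0,0],[0,0,0],[0,0,0],[0,0,0],[0,0,0],[0,0,0],[0,0,0],[0,0,0]]' --hand 0.3

```text
time: 24.63
tool_pos: [0.5939, -0.026, 0.1769]
tcp_rot: [-3.138, 0.136, -0.001]
wrist_force: [1.4, 0.6, -0.0]
width: 0.299
```

play_rows --slide '[[0,4,-1],[0,8,-2],[0,12,-2],[0,16,-2],[0,20,-2],[0,22,-2],[0,22,-2]]' --delta_rot '[[0,0,0],[0,0,0],[0,0,0],[0,0,0],[0,0,0],[0,0,0],[0,0,0]]'

```text
time: 25.22
tool_pos: [0.5743, -0.2499, 0.1974]
tcp_rot: [3.137, -0.143, 0.003]
wrist_force: [0.0, 0.2, 0.6]
width: 0.302
```

```bash
python3 - <<'E'
from h import *
s=st()
p=read_camera("top"); save(p,"t19.png",(260,180,370,270),7); np.save("top5.npy",p,allow_pickle=True)
save(p,"t19f.png")
q=read_camera("scene"); save(q,"g19.png",(270,200,380,290),7);np.save("sc5.npy",q,allow_pickle=True)
save(q,"g19f.png")
yaw=np.radians(-5.0); ex=np.array([np.cos(yaw),np.sin(yaw)]); ey=np.array([-np.sin(yaw),np.cos(yaw)]); c=np.array([.594,-.004])
for n,P in (("top",p),("sc",q)):
    W=cloud(P); d=W[...,:2]-c; x=d@ex; y=d@ey; Z=W[...,2]
    m=(abs(x)<.05)&(y>-.035)&(y<-.01)&(Z>.055)&(Z<.075)
    print(n,m.sum(),"x",np.percentile(x[m]*1e3,[1,99]).round(1),"y",np.percentile(y[m]*1e3,[2,50,98]).round(1),"top z",np.percentile(Z[m],[50,90]).round(4))
E
```

```text
t 25.22 pos [ 574.3 -249.9  197.4] F [0.  0.2 0.6] w 0.302 q [-0.45  0.2   1.76 -0.    1.18  1.21]
tool x,y,z axes [[0.996, -0.091, 0.002], [-0.091, -0.996, 0.001], [0.002, -0.001, -1.0]]
top 165 x [-34.5  34.4] y [-27.8 -23.  -18.2] top z [0.0619 0.0647]
sc 109 x [-33.3  35.7] y [-28.9 -24.  -17.6] top z [0.0619 0.0646]
```

View pics/t19.png

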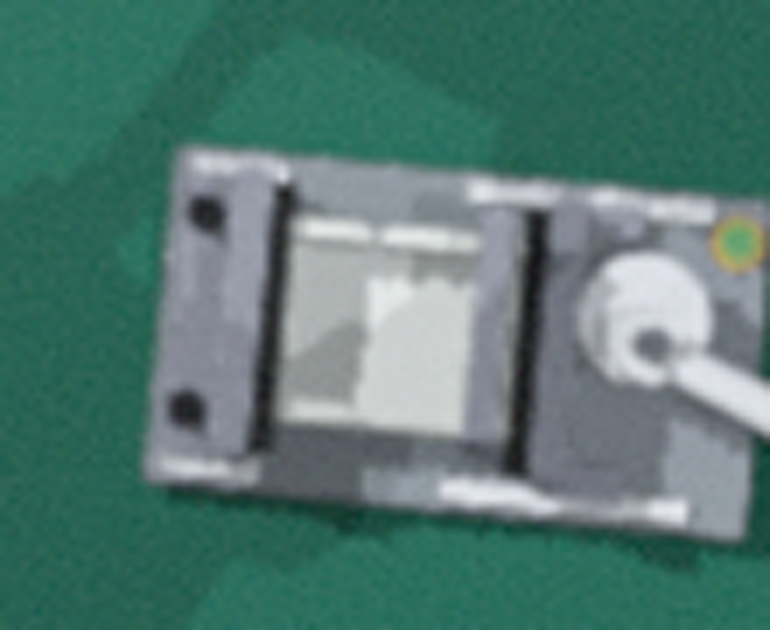

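View pics/g19.png

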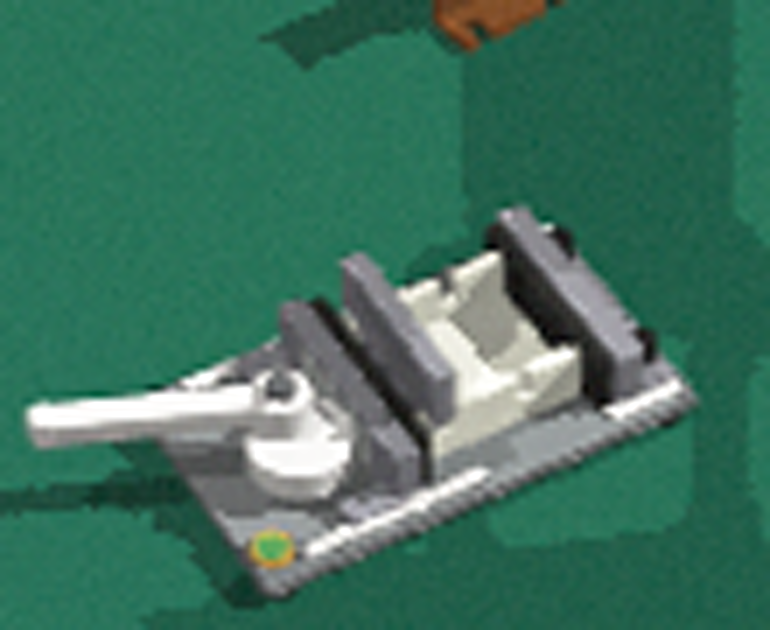

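View pics/t19f.png

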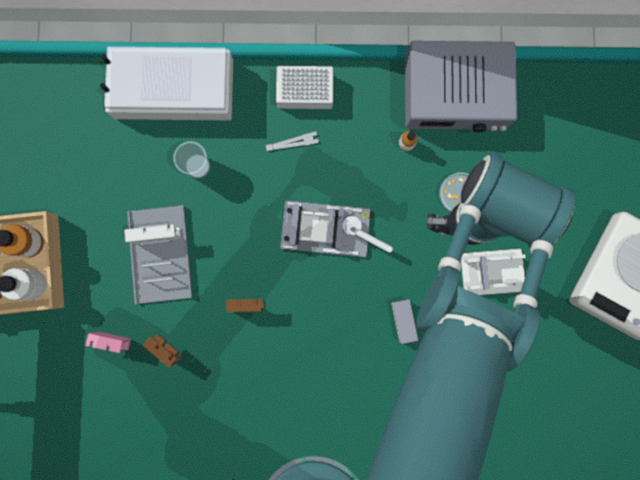

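```bash
python3 - <<'E'
from h import *
print(finish_job())
E
```

```text
the job is handed in; nothing more can be done
None
```

The gel caster is ready for pouring, and I handed the job in at about 25 s of the 72 s allowed. The verdict isn't reported back, so this rests on my own checks.

- **Tray:** I took the short white tray from the rack, tipped it onto the bench open side up and let go. I then gripped it by its side walls and set it centrally on the caster floor. Touching the stop and then the foam with the tray gave a gap of about 6.5 mm.
- **Lever:** I turned it about 0.97 rad, roughly 8.4 mm of wall travel.
- **Comb:** I lowered the eight-toothed comb into the end slots and felt no force until the bar rested on the side walls.

**Last checks**
- The top of the comb bar is at 62 mm, which is where it should be when home. The comb is centred to about 1 mm in x, and the gripper is open and clear of everything.
- The tray bears on the stop, and the pictures show no other object moved.
- My foam compression estimates disagree: about 1.0–1.4 mm from the pictures and about 1.9 mm from the touch probe. Both are within the snug range of 0.5–3 mm. I measured this before the comb went in and did not measure it again.

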